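# Latch the heating block, then scan the heater's label

### The arm

A 6-joint arm with a two-finger parallel gripper is mounted at the origin on a cart in front of the work surface, level with it; the furniture and walls round the work are solid. World frame = base frame: x ahead of the robot, y to its left, z up, the work surface at z = 0. Lengths are in m, angles in degrees, forces in N, time in s.
With the tool pointing down it reaches from about 0.4 to 0.825 m from the base axis. Payload 7 kg.
Tool frame: the origin (TCP) lies between the finger pads; the fingertips stand 22 mm ahead of it and the grasp point (between the pads) lies 3 mm ahead of it; z points along the fingers, y is the line along which they close (so a half turn about z gives the same grasp; the last joint's range is limited). The gripper opens to 88 mm and grips with 3 to 60 N. Pads are 19 mm wide; open, the fingers measure 130 mm over their backs; the gripper's body (78 mm by 193 mm) begins 47 mm behind the grasp point.
Start: joints at [-58.837, 20.546, 0.682, 0, -70.136, -16.507], TCP at [0.171, -0.653, 0.249] pointing down, gripper open.
Joint ranges: [-176.03, 176.03], [-82.01, 121.73], [-58.28, 71.71], [-173.87, 95.51], [-174.79, -0.11], [-173.66, 173.66]. Speed limits (degrees/s): [136.94, 136.94, 172.46, 180, 180, 180].

### API

Orientations are given as [roll, pitch, yaw] about the fixed x, y, z axes, in that order (R = Rz(yaw) Ry(pitch) Rx(roll)).
In Python, from plant import r, vision gives the robot as it stands.
- The arm moves only by the shell command python3 -m pendant 'ROWS' [FORCE]. ROWS is JSON, a list that holds one entry, the list of rows, each a list of 7 numbers: the shift along the tool's x, y, z scaled (see below), then the turn, a rotation vector about the tool's x, y, z scaled (see below), then the opening, from -1 (shut) to 1 (fully open). In form: [[[x, y, z, wx, wy, wz, fingers], ...]]. A call has exactly 8 rows; each row shifts and turns the commanded pose from where the row before left it, along the tool's axes as they then stand; what a row does not reach is not made up. The controller multiplies each number of a shift by 20 mm and each number of a turn by 4 degrees. A row lasts 1/10 s, in which the tool goes at most 50 mm and 8.59 degrees, less where a joint would pass 70% of its speed; a pose out of reach is approached as far as the arm can. A call with a number of a shift or a turn outside -1 to 1 is refused whole. A call with a gripper value outside its range is refused whole. The fingers move at their own pace and stop on an object; FORCE is the grip in N (left out, the last holds). Time passes only in rows, so rows that do not move let the fingers close, or fill a call up. It gives the time, the measured TCP pose, the force, the opening and the grip force at its end, in the units of the state.
- r.get_state(): the state, without advancing time (a new reading comes with each control period).
- vision.capture(name): name is "scene" or "top"; returns a dict with "frame" (384x512x3 uint8, blue, green, red), "depth" (384x512 float32, m along the optical axis (not along the pixel's ray), 0 where there is no reading), "camera_matrix" (3x3 intrinsics, pixels), "extrinsics" (4x4, takes a point from world to camera coordinates). Camera axes: x right, y up, looking along -z (the intrinsics and any distortion apply to the point x, -y, -z); pixel columns grow to the right and rows downward; lengths in m; the calibration is good to about 2 mm. A picture is of the moment at which its call begins.
- r.close_job(): hands the job in; it is judged then, once.
The state is a dict: "time_s": time; "joints": joint angles; "qd": joint speeds; "joint_torque": joint torques, N m; "tcp_pos": TCP position; "eef_rot": TCP orientation; "contact_force": force on the tool from outside, world axes, zero at the start; "moment": the same for the moment, N m; "gripper_width": finger opening in m; "gripper_force": force on a finger pad.
Only numpy, scipy, OpenCV 4.12 (cv2) and the standard library are available. Lean on these libraries where they do the work, as an engineer would, in place of code of your own. Each camera call takes 0.05 s, during which the arm holds its last target. There are 200 camera calls.

### The job

Turn both latch knobs on the dry-block heater clockwise to their stops so that the block is locked in. Then take the hand scanner out of its holder and book the heater in: point the scanner squarely at the middle of the barcode label on the sloping front, with its window about 8 cm from the label, and hold it still there for a good second without touching the heater with it. Set the scanner back into its holder, nose down and fully home, without dropping it, and leave the things round about where they are.

Things in the scene. Friction and masses are not known exactly. Their poses are not given: they have to be found in the camera images.
- heater: White dry-block heater, 150 deep x 200 wide x 97 mm high to its flat top, fixed to the bench. Origin: centre of its underside; x to its rear, y along its width, z up. Its front (-x side) rises upright to 48 mm and then slopes back at 35 degrees from horizontal up to the flat top. On the top, between the latches, an aluminium well block with a few tubes that stand up to 35 mm above the top.
- latch_left (a joint): Turn of the latch at the heater's +y end, rad: 0 open (tongue to the heater's rear), 1.571 at its stop (tongue over the block); grows clockwise seen from above.
- latch_right (a joint): Turn of the latch at the heater's -y end, rad: 0 open (tongue to the heater's front), 1.571 at its stop (tongue over the block); grows clockwise seen from above.
- latch_left_grip (a point): Point on the left latch's upright axis, at the height to grip (32 mm over the heater's flat top). Black wing 50 mm long (along this frame's x, which turns with the knob and points along its tongue), 14 mm thick (y) and 29 mm high, its top 10 mm above this point. Below it, more than 20 mm lower, lies a steel tongue 14 mm wide.
- latch_right_grip (a point): The same on the right latch.
- label: White barcode label 76 x 42 mm on the right half (-y) of the heater's sloping front. Origin: its centre; z points out of the panel (35 degrees from vertical, towards the heater's front), x up the slope, y along the bars' row.
- scanner: White and black cordless hand scanner, 210 g, 64 mm wide, loose. Origin: centre of its window at the nose tip; it reads along -z. The head reaches from the nose 83 mm along +z (42 mm by 64 mm at the nose, narrower behind); the black handle sets off from the head's rear along -x, rising 18 degrees towards +z, 27 mm wide (in y), 27 mm thick, 100 mm long. It reads by itself, no trigger is needed.
- scanner_window (a point): Centre of the scanner's window (the scanner's origin), axes as the scanner's.
- scanner_grip (a point): Good place to grip the handle, on its centre line close to the head, at (-46, 0, 67) mm in the scanner's frame; fingers come along -z and close along y over 27 mm.
- holder: Black bench holder on a round foot of 104 mm diameter, fixed. Origin: centre of its underside. Its open pocket, 47 mm (x) by 69 mm (y) inside and 30 mm deep with a flared rim, its floor 62 mm above the bench, takes the scanner nose down; at the start the handle points to the holder's -x side.
- holder_seat (a point): Centre of the pocket's floor, 62 mm above the bench: where the window's centre lies when the scanner is home.
- tipbox_green: Green pipette tip box, 96 x 132 x 77 mm, a bystander.
- timer: White bench timer, 55 x 70 x 18 mm, a bystander.
- tape_roll: Roll of tape, 75 mm across, 19 mm high, a bystander.
- rack_yellow: Yellow tube rack, 85 x 119 x 26 mm, a bystander.

How it is judged:
By the outcome, as a careful person would: the job done as asked, in the order asked, and still so for the second after the job is handed in, with the robot touching nothing.
It also fails if it takes over 72 s, if anything falls off the work surface, if the arm or the gripper's body presses on something with over 40 N, if the wrist force passes 120 N, or if a joint passes its speed limit or range.

## Working session

There is one attempt and no reset: what is moved stays moved. The work goes in short steps, Python scripts to look and compute and a shell command to move; the robot and the scene stay as the last step left them, time stands still between calls to the robot, and variables do not carry over. Pictures are saved under pics/ and viewed, at most 10 in all, crops included, and the job is handed in when it is done.

```bash
mkdir -p pics; ls; cat > h.py <<'E'
import numpy as np,cv2
from plant import r,vision
from scipy.spatial.transform import Rotation as R
def cap(n):
    c=vision.capture(n); np.savez('%s.npz'%n,**{k:np.asarray(v) for k,v in c.items() if k in('frame','depth','camera_matrix','extrinsics')}); return c
def load(n): return np.load('%s.npz'%n)
def cloud(c):
    d=c['depth'];K=c['camera_matrix'];E=c['extrinsics'];v,u=np.indices(d.shape)
    P=np.stack([(u-K[0,2])/K[0,0]*d,-(v-K[1,2])/K[1,1]*d,-d],-1)
    return (P-E[:3,3])@E[:3,:3]   # R^T (p-t)
def ray(c,u,v,z):
    K=c['camera_matrix'];E=c['extrinsics']
    d=np.array([(u-K[0,2])/K[0,0],-(v-K[1,2])/K[1,1],-1])@E[:3,:3]; o=-E[:3,3]@E[:3,:3]
    return o+d*(z-o[2])/d[2]
E
python3 - <<'E'
from h import *
for n in('scene','top'):
    c=cap(n); cv2.imwrite(f'pics/{n}0.png',cv2.resize(c['frame'],(800,600),interpolation=cv2.INTER_CUBIC))
    print(n,c['camera_matrix'].round(1).tolist(),(-c['extrinsics'][:3,3]@c['extrinsics'][:3,:3]).round(3),c['extrinsics'][:3,:3].round(2).tolist(),c.keys(),(c['depth']>0).mean())
print(r.get_state())
E
```

```text
pics
scene [[497.4, 0.0, 262.3], [0.0, 497.4, 194.3], [0.0, 0.0, 1.0]] [-0.218  1.142  1.121] [[-0.8, -0.6, 0.0], [0.38, -0.5, 0.78], [-0.46, 0.63, 0.62]] dict_keys(['frame', 'depth', 'camera_matrix', 'extrinsics']) 0.9958953857421875
top [[423.9, 0.0, 258.0], [0.0, 423.9, 195.6], [0.0, 0.0, 1.0]] [0.399 0.135 1.219] [[-0.01, -1.0, -0.01], [1.0, -0.02, 0.09], [-0.09, -0.01, 1.0]] dict_keys(['frame', 'depth', 'camera_matrix', 'extrinsics']) 0.9960276285807291
{'time_s': 0.1, 'joints': array([-5.88368574e+01,  2.05880771e+01,  6.40360322e-01, -1.87211328e-02,
       -7.01338233e+01, -1.65050602e+01]), 'qd': array([-0.05038865,  0.00713451,  0.11754987,  0.00903848, -0.02647741,
       -0.10936271]), 'joint_torque': array([-1.98026522e-03, -5.84163058e+01,  2.93750721e+01,  7.01541245e+00,
        1.01615384e-02, -8.98678900e-05]), 'tcp_pos': array([ 0.17067928, -0.65266786,  0.24771498]), 'eef_rot': array([ 1.79916819e+02, -6.29300574e-03, -1.65348287e+02]), 'contact_force': array([ 0.65179072,  0.72437246, -0.07483608]), 'moment': array([ 0.00891699, -0.02120789, -0.00461865]), 'gripper_force': 0.0, 'gripper_width': 0.08742425940651972}
```

View pics/scene0.png

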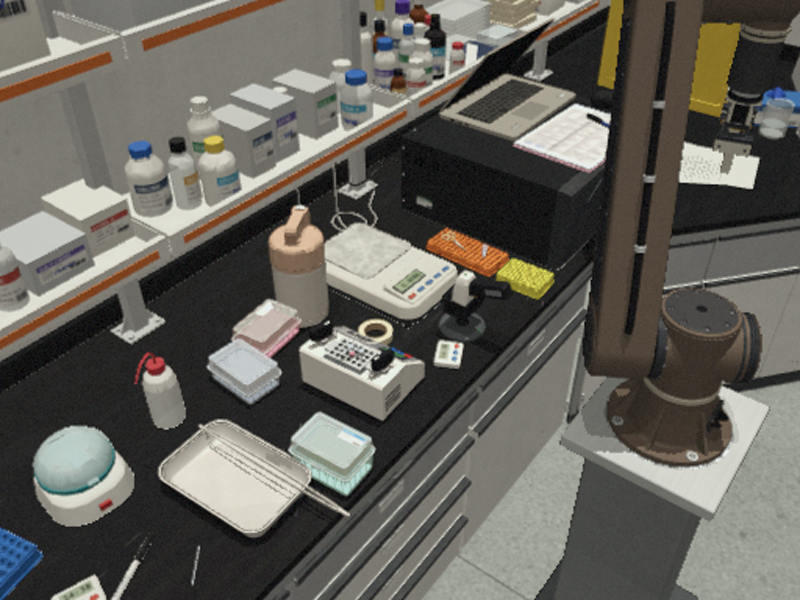

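View pics/top0.png

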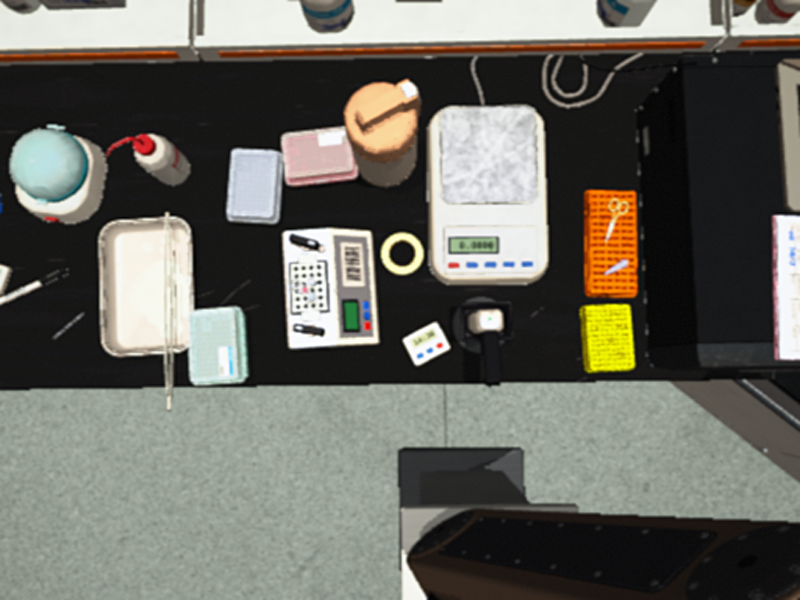

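The scene view shows the heater at about (360,370), holder and scanner at (465,300). In the top view the heater is at (330,287), its sloping front facing right (world -y), with the knobs at (305,242) and (308,330), the label at (352,262) and the scanner at (487,320).

```bash
cat > m.py <<'E'
from h import *
def rect(p):
    (c,s,a)=cv2.minAreaRect(np.float32(p*1000)); return np.round(c,1),np.round(s,1),round(a,1)
t=load('top');P=cloud(t);s=load('scene');Q=cloud(s)
def stats(name,c,P,box,z0,z1,f=lambda b:np.ones(b.shape[:2],bool)):
    m=(P[...,0]>box[0])&(P[...,0]<box[1])&(P[...,1]>box[2])&(P[...,1]<box[3])&(P[...,2]>z0)&(P[...,2]<z1)&f(c['frame'])
    p=P[m]; print(name,m.sum(),*( (p.mean(0).round(4),p[:,2].max().round(4),rect(p[:,:2]),[tuple(x) for x in []]) if m.sum()>3 else ())); return p
dark=lambda b:b.max(-1)<70
white=lambda b:b.min(-1)>130
H=(.38,.66,.1,.42)
for n,c,X in(('top',t,P),('scene',s,Q)):
    print(n)
    p=stats('bench',c,X,(.35,.8,-.3,.6),-.02,.02)
    stats('heater all',c,X,H,.03,.11)
    p=stats('heater top',c,X,H,.090,.105)
    p=stats('dark high',c,X,H,.118,.16,dark)
    if len(p):
        l,_,ce=cv2.kmeans(np.float32(p[:,:2]),2,None,(3,50,1e-5),5,0)[0:3] if False else (None,None,None)
        _,lab,ce=cv2.kmeans(np.float32(p[:,:2]),2,None,(3,50,1e-5),5,0)
        for k in(0,1):
            q=p[lab[:,0]==k]; print('  knob',len(q),q.mean(0).round(4),q[:,2].max().round(4),np.percentile(q[:,2],[50,90]).round(4),rect(q[:,:2]))
    S=(.3,.62,-.2,.02)
    stats('scanner white',c,X,S,.1,.25,white)
    stats('scanner dark high',c,X,S,.1,.25,dark)
    stats('holder mid',c,X,S,.03,.095)
E
python3 m.py
python3 - <<'E'
from h import *
t=load('top')['frame'];s=load('scene')['frame']
a=cv2.resize(t[135:260,175:335],(800,600),interpolation=cv2.INTER_CUBIC) if 0 else cv2.resize(t[140:250,175:335],None,fx=5,fy=5,interpolation=cv2.INTER_CUBIC)
b=cv2.resize(s[165:275,185:345],None,fx=5,fy=5,interpolation=cv2.INTER_CUBIC)
cv2.imwrite('pics/tc.png',a);cv2.imwrite('pics/sc.png',b)
E
```

```text
top
bench 25843 [0.5621 0.1548 0.0023] 0.02 (array([584.7, 150.1]), array([430.3, 899.7]), 0.0) []
heater all 3872 [0.5388 0.2695 0.0869] 0.11 (array([547.8, 223. ]), array([207.7, 257.9]), 3.7) []
heater top 1708 [0.536  0.2978 0.0976] 0.105 (array([539.7, 299.2]), array([200.4, 103.3]), 3.2) []
dark high 118 [0.5461 0.3063 0.1381] 0.1465 (array([537.6, 306.2]), array([166.8,  43. ]), 3.4) []
  knob 51 [0.4625 0.2976 0.1396] 0.1439 [0.14  0.142] (array([463.6, 301.7]), array([42.6,  9.6]), 79.7)
  knob 67 [0.6097 0.3129 0.1369] 0.1465 [0.1384 0.1412] (array([610.4, 311.3]), array([45. , 10.3]), 73.2)
scanner white 145 [0.4754 0.004  0.1439] 0.1504 (array([476.6,   3.3]), array([31.2, 30.9]), 1.2) []
scanner dark high 430 [0.4228 0.003  0.1449] 0.1692 (array([439.4,  -7. ]), array([ 52.9, 138.6]), 88.6) []
holder mid 1381 [ 0.5711 -0.0426  0.0695] 0.095 (array([509.5, -90.3]), array([220.8, 220.1]), 89.3) []
scene
bench 13721 [0.5384 0.2386 0.0006] 0.02 (array([582.1, 150. ]), array([900. , 435.4]), 90.0) []
heater all 2447 [0.5226 0.3069 0.0768] 0.1097 (array([543.2, 225.9]), array([209.6, 269.6]), 4.9) []
heater top 900 [0.5283 0.3204 0.0972] 0.105 (array([536.9, 308.7]), array([201.6,  96.1]), 3.4) []
dark high 201 [0.5363 0.3166 0.1307] 0.1441 (array([537.4, 315.4]), array([171.9,  50.6]), 5.1) []
  knob 103 [0.6083 0.3213 0.131 ] 0.1441 [0.1317 0.1385] (array([610.3, 320.5]), array([52.4, 17.6]), 75.3)
  knob 98 [0.4607 0.3117 0.1303] 0.1429 [0.1314 0.1381] (array([461.4, 308.9]), array([52. , 14.5]), 82.7)
scanner white 35 [0.4699 0.0088 0.1413] 0.1459 (array([469.8,   6.6]), array([19.9, 27. ]), 76.8) []
scanner dark high 135 [0.402  0.0109 0.1455] 0.161 (array([412.1,   8.6]), array([88.2, 24. ]), 1.3) []
holder mid 552 [ 0.5643 -0.0277  0.0658] 0.0948 (array([506.4, -82.6]), array([227.4, 204. ]), 0.2) []
```

View pics/tc.png

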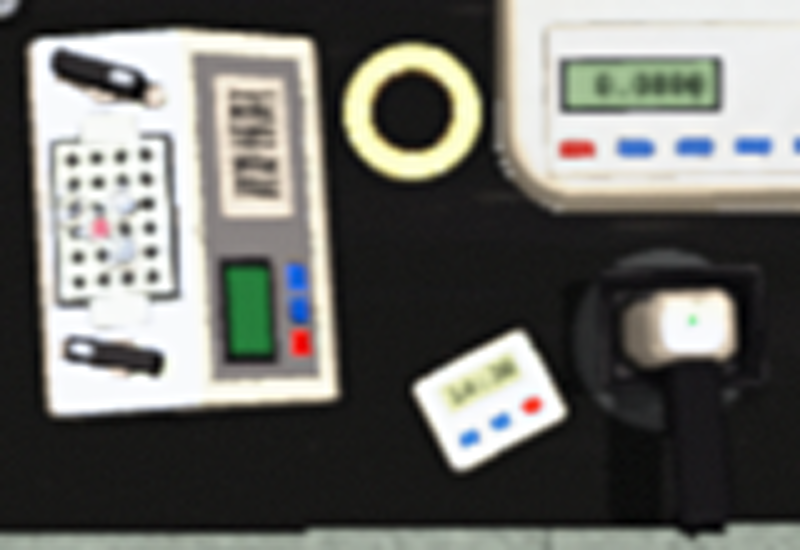

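View pics/sc.png

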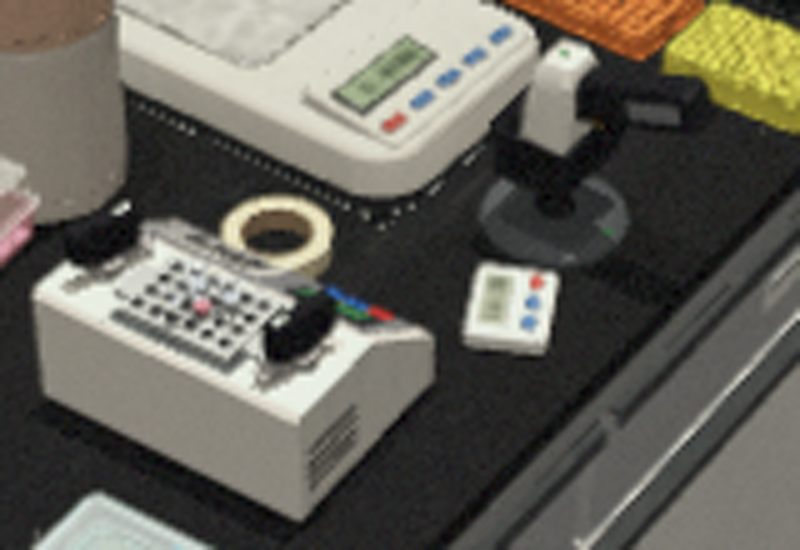

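The crops show each knob's wing (dark) at (105,75) and (112,355), turned a little clockwise from the heater's x, the tubes in mid-block, the label at (252,145), and the scanner in its holder with the handle towards the robot (-x).

```bash
cat > m2.py <<'E'
from h import *
def rect(p):
    (c,s,a)=cv2.minAreaRect(np.float32(p*1000)); return np.round(c,1),np.round(s,1),round(a,1)
for n in('top','scene'):
    c=load(n);X=cloud(c);f=c['frame'].astype(int);hsv=cv2.cvtColor(c['frame'],cv2.COLOR_BGR2HSV)
    def sel(box,z0,z1,m=True):
        return (X[...,0]>box[0])&(X[...,0]<box[1])&(X[...,1]>box[2])&(X[...,1]<box[3])&(X[...,2]>z0)&(X[...,2]<z1)&m
    print(n)
    for nm,b in(('L',(.42,.50,.27,.35)),('R',(.57,.65,.27,.36))):
        for z0 in(.118,.131):
            p=X[sel(b,z0,.15)];print(' knob',nm,z0,len(p),rect(p[:,:2]),p[:,2].max().round(4))
    p=X[sel((.5,.58,.24,.36),.1,.15)];print(' block',len(p),rect(p[:,:2]),np.percentile(p[:,2],[5,50,95,100]).round(3))
    # slope plane fit
    p=X[sel((.46,.64,.19,.25),.055,.09)]; A=np.c_[p[:,:2],np.ones(len(p))]
    k=np.linalg.lstsq(A,p[:,2],rcond=None)[0]; nn=np.array([-k[0],-k[1],1]);nn/=np.linalg.norm(nn)
    print(' slope n',nn.round(3),'tilt',np.degrees(np.arccos(nn[2])).round(1),'az',np.degrees(np.arctan2(nn[1],nn[0])).round(1),'z@(.58,.23)',(k@[.58,.23,1]).round(4))
    m=sel((.52,.66,.17,.27),.04,.1,f.min(-1)>150).astype('u1')
    num,lab,st,ce=cv2.connectedComponentsWithStats(m)
    for i in range(1,num):
        if st[i,4]>40:
            p=X[lab==i]; e=(p-p.mean(0)); print(' whitecomp',st[i].tolist(),p.mean(0).round(4),rect(p[:,:2]))
    # scanner
    d=f.max(-1)<75
    p=X[sel((.34,.45,-.04,.05),.12,.2)];print(' handle',len(p),rect(p[:,:2]),np.percentile(p[:,2],[5,50,95]).round(3))
    for x0 in(.36,.38,.40,.42,.44):
        q=p[abs(p[:,0]-x0)<.008]
        if len(q): print('   x',x0,'y',q[:,1].min().round(4),q[:,1].max().round(4),'zmax',np.percentile(q[:,2],95).round(4))
    p=X[sel((.44,.53,-.06,.06),.125,.17,f.min(-1)>130)];print(' head',len(p),rect(p[:,:2]),p[:,2].max().round(4))
    p=X[sel((.42,.55,-.06,.06),.08,.1)];print(' rim',len(p),rect(p[:,:2]))
    p=X[sel((.36,.6,-.08,.08),.003,.03)];print(' foot',len(p),rect(p[:,:2]))
    p=X[sel((.62,.9,.05,.3),.1,.4)];print(' bottle',len(p),p.min(0).round(3),p.max(0).round(3),[ (z,rect(p[(abs(p[:,2]-z)<.015)][:,:2])) for z in(.12,.16,.2) if (abs(p[:,2]-z)<.015).sum()>5])
    p=X[sel((.42,.8,-.15,.12),.02,.2,f.min(-1)>120)];print(' balance',len(p),rect(p[:,:2]),np.percentile(p[:,2],[50,98]).round(3))
    p=X[sel((.3,.8,-.7,-.22),.05,.5)];print(' box',len(p),p.min(0).round(3),p.max(0).round(3))
E
python3 m2.py
```

```text
top
 knob L 0.118 114 (array([465.2, 305.3]), array([50.5, 13.9]), 79.7) 0.1445
 knob L 0.131 110 (array([465.2, 305.4]), array([50.3, 13.9]), 79.7) 0.1445
 knob R 0.118 125 (array([612.8, 313.5]), array([50.4, 14.4]), 73.9) 0.1465
 knob R 0.131 107 (array([613. , 313.4]), array([50.4, 14.1]), 73.3) 0.1465
 block 701 (array([540.4, 306.7]), array([78.9, 80. ]), 1.5) [0.102 0.107 0.127 0.132]
 slope n [ 0.042 -0.576  0.816] tilt 35.3 az -85.9 z@(.58,.23) 0.0703
 whitecomp [212, 146, 28, 46, 338] [0.5928 0.2365 0.0722] (array([582.8, 235.7]), array([122.5,  69.8]), 0.8)
 whitecomp [217, 155, 17, 29, 274] [0.5796 0.2365 0.0748] (array([581.3, 236.1]), array([78.5, 38.4]), 3.4)
 handle 394 (array([408.6,   7.1]), array([81.4, 29.9]), 1.2) [0.138 0.151 0.163]
   x 0.36 y 0.0098 0.0122 zmax 0.1382
   x 0.38 y -0.0079 0.0209 zmax 0.1657
   x 0.4 y -0.0074 0.022 zmax 0.1609
   x 0.42 y -0.0059 0.0223 zmax 0.1545
   x 0.44 y -0.0073 0.0228 zmax 0.1484
 head 185 (array([476.7,   7.9]), array([39.4, 31.2]), 89.8) 0.1504
 rim 277 (array([477.3,   9. ]), array([87.4, 63.9]), 89.1)
 foot 706 (arra
[... 1037 characters left out ...]
0.0255 zmax 0.1608
   x 0.4 y -0.0006 0.0279 zmax 0.1551
   x 0.42 y -0.0032 0.0291 zmax 0.15
   x 0.44 y 0.0023 0.031 zmax 0.1436
 head 91 (array([473.7,  18.6]), array([42.3, 30.7]), 85.9) 0.1459
 rim 161 (array([475. ,  25.5]), array([64.4, 69.4]), 5.6)
 foot 458 (array([464.8,   1. ]), array([156.9, 193.1]), 89.5)
 bottle 2742 [0.732 0.05  0.1  ] [0.9   0.3   0.386] [(0.12, (array([771.4, 206.8]), array([116.,  61.]), 45.7)), (0.16, (array([768.5, 209.7]), array([114.7,  50.5]), 46.2)), (0.2, (array([790.2, 187.1]), array([116.8, 111.6]), 54.8))]
 balance 2989 (array([6.165e+02, 4.000e-01]), array([366. , 216.1]), 0.1) [0.069 0.136]
 box 9969 [ 0.381 -0.7    0.05 ] [ 0.8   -0.275  0.432]
```

```bash
cat > plan.py <<'E'
from h import *
def down(psi): return R.from_euler('xyz',[180,0,psi],degrees=True)
def plan(way,n,P=None,Q=None,grip=1.0,dec=2):
    "way: list of (pos, Rotation); n: rows per leg"
    s=r.get_state()
    if P is None: P=np.array(s['tcp_pos'])
    if Q is None: Q=R.from_euler('xyz',s['eef_rot'],degrees=True)
    rows=[];mx=0
    for (p,q),k in zip(way,n):
        for i in range(k):
            f=1/(k-i); d=Q.inv().apply((np.array(p)-P)*f)/.02; w=(Q.inv()*q).as_rotvec(degrees=True)*f/4
            row=np.round(np.r_[d,w],dec)+0.; mx=max(mx,abs(row).max()); rows.append(row)
            P=P+Q.apply(row[:3]*.02); Q=Q*R.from_rotvec(row[3:]*4,degrees=True)
    for i in range(0,len(rows),8): print('[[' +','.join('['+','.join('%g'%v for v in x)+',%g]'%grip for x in rows[i:i+8])+']]')
    print('max',mx,'end',P.round(4),Q.as_euler('xyz',degrees=True).round(1))
E
python3 -c "
from plan import *
q0=R.from_euler('xyz',r.get_state()['eef_rot'],degrees=True)
plan([((.40,-.10,.30),down(-150)),((.464,.306,.20),down(-100))],[32,24],dec=1)"
```

```text
[[[-0.6,0.7,-0.1,0,0,-0.1,1],[-0.6,0.7,-0.1,0,0,-0.1,1],[-0.6,0.7,-0.1,0,0,-0.1,1],[-0.6,0.7,-0.1,0,0,-0.1,1],[-0.6,0.7,-0.1,0,0,-0.1,1],[-0.6,0.7,-0.1,0,0,-0.1,1],[-0.6,0.7,-0.1,0,0,-0.1,1],[-0.6,0.7,-0.1,0,0,-0.1,1]]]
[[[-0.6,0.7,-0.1,0,0,-0.1,1],[-0.6,0.7,-0.1,0,0,-0.1,1],[-0.6,0.7,-0.1,0,0,-0.1,1],[-0.6,0.7,-0.1,0,0,-0.1,1],[-0.6,0.7,-0.1,0,0,-0.1,1],[-0.6,0.7,-0.1,0,0,-0.1,1],[-0.6,0.7,-0.1,0,0,-0.1,1],[-0.6,0.7,-0.1,0,0,-0.1,1]]]
[[[-0.6,0.7,-0.1,0,0,-0.1,1],[-0.7,0.7,-0.1,0,0,-0.1,1],[-0.7,0.7,-0.1,0,0,-0.1,1],[-0.7,0.7,-0.1,0,0,-0.1,1],[-0.7,0.7,0,0,0,-0.2,1],[-0.7,0.7,-0.1,0,0,-0.1,1],[-0.7,0.6,0,0,0,-0.2,1],[-0.7,0.6,-0.1,0,0,-0.1,1]]]
[[[-0.7,0.6,0,0,0,-0.2,1],[-0.7,0.6,-0.1,0,0,-0.1,1],[-0.7,0.6,0,0,0,-0.2,1],[-0.7,0.6,-0.1,0,0,-0.1,1],[-0.7,0.6,0,0,0,-0.2,1],[-0.7,0.7,-0.1,0,0,-0.1,1],[-0.7,0.6,0,0,0,-0.2,1],[-0.7,0.6,-0.1,0,0,-0.1,1]]]
[[[-0.5,0.7,0.2,0,0,-0.5,1],[-0.6,0.6,0.2,0,0,-0.5,1],[-0.6,0.6,0.2,0,0,-0.5,1],[-0.6,0.6,0.2,0,0,-0.5,1],[-0.6,0.6,0.2,0,0,-0.5,1],[-0.6,0.6,0.2,0,0,-0.5,1],[-0.7,0.5,0.2,0,0,-0.5,1],[-0.7,0.5,0.2,0,0,-0.5,1]]]
[[[-0.7,0.5,0.2,0,0,-0.5,1],[-0.7,0.5,0.2,0,0,-0.5,1],[-0.7,0.4,0.2,0,0,-0.5,1],[-0.8,0.4,0.2,0,0,-0.5,1],[-0.8,0.4,0.2,0,0,-0.5,1],[-0.8,0.4,0.2,0,0,-0.5,1],[-0.8,0.3,0.2,0,0,-0.6,1],[-0.8,0.3,0.2,0,0,-0.5,1]]]
[[[-0.8,0.3,0.2,0,0,-0.6,1],[-0.8,0.3,0.2,0,0,-0.5,1],[-0.8,0.2,0.2,0,0,-0.6,1],[-0.8,0.2,0.2,0,0,-0.5,1],[-0.9,0.2,0.3,0,0,-0.6,1],[-0.9,0.1,0.2,0,0,-0.5,1],[-0.8,0.1,0.3,0,0,-0.6,1],[-0.9,0,0.2,0,0,-0.5,1]]]
max 0.9 end [0.4643 0.3067 0.2009] [ 1.800e+02  1.000e-01 -1.001e+02]
```

```bash

python3 -m pendant '[[[-0.6,0.7,-0.1,0,0,-0.1,1],[-0.6,0.7,-0.1,0,0,-0.1,1],[-0.6,0.7,-0.1,0,0,-0.1,1],[-0.6,0.7,-0.1,0,0,-0.1,1],[-0.6,0.7,-0.1,0,0,-0.1,1],[-0.6,0.7,-0.1,0,0,-0.1,1],[-0.6,0.7,-0.1,0,0,-0.1,1],[-0.6,0.7,-0.1,0,0,-0.1,1]]]'
python3 -m pendant '[[[-0.6,0.7,-0.1,0,0,-0.1,1],[-0.6,0.7,-0.1,0,0,-0.1,1],[-0.6,0.7,-0.1,0,0,-0.1,1],[-0.6,0.7,-0.1,0,0,-0.1,1],[-0.6,0.7,-0.1,0,0,-0.1,1],[-0.6,0.7,-0.1,0,0,-0.1,1],[-0.6,0.7,-0.1,0,0,-0.1,1],[-0.6,0.7,-0.1,0,0,-0.1,1]]]'
```

```text
time_s: 0.9
tcp_pos: [0.2327, -0.5173, 0.2649]
eef_rot: [-180.0, 0.0, -162.1]
contact_force: [1.2, -0.0, 0.4]
gripper_width: 0.0875
gripper_force: 0.0
time_s: 1.7
tcp_pos: [0.2859, -0.38, 0.2809]
eef_rot: [-180.0, 0.0, -158.9]
contact_force: [1.1, 0.6, -0.1]
gripper_width: 0.0876
gripper_force: 0.0
```

```bash

python3 -m pendant '[[[-0.6,0.7,-0.1,0,0,-0.1,1],[-0.7,0.7,-0.1,0,0,-0.1,1],[-0.7,0.7,-0.1,0,0,-0.1,1],[-0.7,0.7,-0.1,0,0,-0.1,1],[-0.7,0.7,0,0,0,-0.2,1],[-0.7,0.7,-0.1,0,0,-0.1,1],[-0.7,0.6,0,0,0,-0.2,1],[-0.7,0.6,-0.1,0,0,-0.1,1]]]' >/dev/null
python3 -m pendant '[[[-0.7,0.6,0,0,0,-0.2,1],[-0.7,0.6,-0.1,0,0,-0.1,1],[-0.7,0.6,0,0,0,-0.2,1],[-0.7,0.6,-0.1,0,0,-0.1,1],[-0.7,0.6,0,0,0,-0.2,1],[-0.7,0.7,-0.1,0,0,-0.1,1],[-0.7,0.6,0,0,0,-0.2,1],[-0.7,0.6,-0.1,0,0,-0.1,1]]]' 
python3 -m pendant '[[[-0.5,0.7,0.2,0,0,-0.5,1],[-0.6,0.6,0.2,0,0,-0.5,1],[-0.6,0.6,0.2,0,0,-0.5,1],[-0.6,0.6,0.2,0,0,-0.5,1],[-0.6,0.6,0.2,0,0,-0.5,1],[-0.6,0.6,0.2,0,0,-0.5,1],[-0.7,0.5,0.2,0,0,-0.5,1],[-0.7,0.5,0.2,0,0,-0.5,1]]]'
python3 -m pendant '[[[-0.7,0.5,0.2,0,0,-0.5,-0.1],[-0.7,0.5,0.2,0,0,-0.5,-0.1],[-0.7,0.4,0.2,0,0,-0.5,-0.1],[-0.8,0.4,0.2,0,0,-0.5,-0.1],[-0.8,0.4,0.2,0,0,-0.5,-0.1],[-0.8,0.4,0.2,0,0,-0.5,-0.1],[-0.8,0.3,0.2,0,0,-0.6,-0.1],[-0.8,0.3,0.2,0,0,-0.5,-0.1]]]' >/dev/null
python3 -m pendant '[[[-0.8,0.3,0.2,0,0,-0.6,-0.1],[-0.8,0.3,0.2,0,0,-0.5,-0.1],[-0.8,0.2,0.2,0,0,-0.6,-0.1],[-0.8,0.2,0.2,0,0,-0.5,-0.1],[-0.9,0.2,0.3,0,0,-0.6,-0.1],[-0.9,0.1,0.2,0,0,-0.5,-0.1],[-0.8,0.1,0.3,0,0,-0.6,-0.1],[-0.9,0,0.2,0,0,-0.5,-0.1]]]'
python3 - <<'E'
from h import *
for n in('scene','top'):
    c=vision.capture(n); np.savez('%s1.npz'%n,**c)
s=r.get_state();print(s['time_s'],s['tcp_pos'].round(4),s['eef_rot'].round(2),s['joints'].round(1),s['gripper_width'])
c=load('scene1');b=load('top1')
im=np.hstack([cv2.resize(c['frame'][120:270,130:290],None,fx=2.5,fy=2.5),cv2.resize(b['frame'][110:260,130:290],None,fx=2.5,fy=2.5)])
cv2.imwrite('pics/hover.png',im)
X=cloud(c);m=(abs(X[...,0]-s['tcp_pos'][0])<.12)&(abs(X[...,1]-s['tcp_pos'][1])<.08)&(X[...,2]>.15)&(X[...,2]<.26)
for z in np.arange(.165,.26,.01):
    q=X[m&(abs(X[...,2]-z)<.005)]
    if len(q)>2: print(round(z,3),len(q),q.min(0).round(4),q.max(0).round(4))
E
```

```text
time_s: 3.3
tcp_pos: [0.3999, -0.0998, 0.3006]
eef_rot: [-180.0, 0.0, -150.1]
contact_force: [0.2, 0.7, 0.1]
gripper_width: 0.0879
gripper_force: 0.0
time_s: 4.1
tcp_pos: [0.4219, 0.0345, 0.2686]
eef_rot: [-180.0, 0.1, -134.0]
contact_force: [1.2, -0.0, 0.2]
gripper_width: 0.0877
gripper_force: 0.0
time_s: 5.7
tcp_pos: [0.4643, 0.3075, 0.1998]
eef_rot: [180.0, -0.0, -100.0]
contact_force: [0.6, -0.1, 0.4]
gripper_width: 0.0391
gripper_force: 0.0
5.8 [0.4647 0.3084 0.1995] [ 1.7998e+02 -5.0000e-02 -9.9960e+01] [ 53.7  11.8 -18.3   0.  -60.  -63.6] 0.03884376136581034
0.175 10 [0.4294 0.2986 0.1724] [0.4891 0.3242 0.1797]
0.185 41 [0.4267 0.2987 0.1803] [0.5    0.3283 0.19  ]
0.195 35 [0.4264 0.3053 0.1903] [0.4986 0.329  0.2   ]
0.205 34 [0.4252 0.3088 0.2007] [0.4996 0.3293 0.2099]
0.215 31 [0.4236 0.2968 0.2103] [0.5034 0.3294 0.2193]
0.225 17 [0.4225 0.2969 0.2201] [0.5006 0.329  0.2281]
0.235 11 [0.3746 0.3018 0.2302] [0.4903 0.3129 0.2396]
0.245 97 [0.3689 0.2881 0.2405] [0.5579 0.3632 0.2499]
0.255 191 [0.3685 0.2856 0.2501] [0.5555 0.3646 0.26  ]
```

View pics/hover.png

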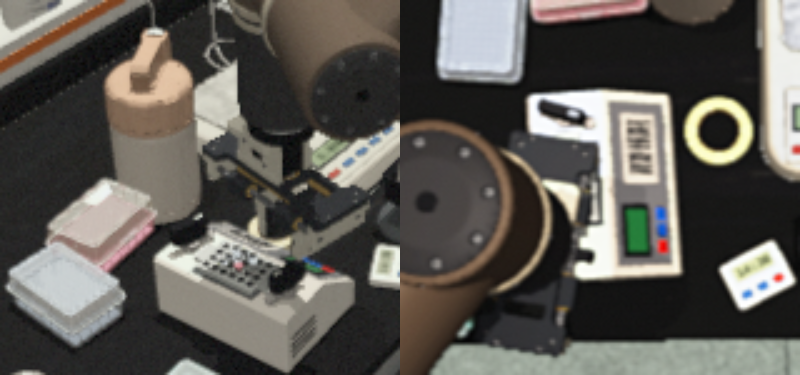

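```bash
python3 -c "
from plan import *
plan([((.465,.3056,.132),down(-100))],[6],dec=2)"
```

```text
[[[0.02,-0.01,0.56,0,0,0,1],[0.02,-0.01,0.56,0,0,0,1],[0.02,0,0.56,0,0,0,1],[0.02,-0.01,0.56,0,0,0,1],[0.03,0,0.57,0,-0.01,0.01,1],[0.02,-0.01,0.56,0.01,0,0,1]]]
max 0.57 end [0.465  0.3057 0.1321] [-180.   -0. -100.]
```

```bash

python3 -m pendant '[[[0.02,-0.01,0.56,0,0,0,-0.1],[0.02,-0.01,0.56,0,0,0,-0.1],[0.02,0,0.56,0,0,0,-0.1],[0.02,-0.01,0.56,0,0,0,-0.1],[0.03,0,0.57,0,0,0,-0.1],[0.02,0,0.56,0,0,0,-0.1],[0,0,0,0,0,0,-0.1],[0,0,0,0,0,0,-0.4]]]' 30
python3 -m pendant '[[[0,0,0,0,0,0,-1],[0,0,0,0,0,0,-1],[0,0,0,0,0,0,-1],[0,0,0,0,0,0,-1],[0,0,0,0,0,0,-1],[0,0,0,0,0,0,-1],[0,0,0,0,0,0,-1],[0,0,0,0,0,0,-1]]]' 30
```

```text
time_s: 6.6
tcp_pos: [0.4646, 0.3036, 0.133]
eef_rot: [180.0, -0.0, -100.1]
contact_force: [-0.0, -0.4, 0.4]
gripper_width: 0.0357
gripper_force: 0.0
time_s: 7.4
tcp_pos: [0.4653, 0.3038, 0.1338]
eef_rot: [-179.9, 0.1, -100.1]
contact_force: [5.2, -0.9, -0.1]
gripper_width: 0.0135
gripper_force: 30.0
```

```bash

python3 -m pendant '[[[0,0,0,0,0,1,-1],[0,0,0,0,0,1,-1],[0,0,0,0,0,1,-1],[0,0,0,0,0,1,-1],[0,0,0,0,0,1,-1],[0,0,0,0,0,1,-1],[0,0,0,0,0,1,-1],[0,0,0,0,0,1,-1]]]' 30
python3 -m pendant '[[[0,0,0,0,0,1,-1],[0,0,0,0,0,1,-1],[0,0,0,0,0,1,-1],[0,0,0,0,0,1,-1],[0,0,0,0,0,1,-1],[0,0,0,0,0,0,-1],[0,0,0,0,0,0,-1],[0,0,0,0,0,0,-1]]]' 30
```

```text
time_s: 8.2
tcp_pos: [0.4649, 0.3041, 0.1337]
eef_rot: [-180.0, 0.1, -132.3]
contact_force: [2.0, -0.9, 1.2]
gripper_width: 0.0136
gripper_force: 30.0
time_s: 9.0
tcp_pos: [0.4648, 0.3042, 0.1337]
eef_rot: [180.0, 0.1, -152.0]
contact_force: [0.5, 1.3, 5.6]
gripper_width: 0.0138
gripper_force: 30.0
```

```bash

python3 -m pendant '[[[0,0,0,0,0,1,-1],[0,0,0,0,0,1,-1],[0,0,0,0,0,1,-1],[0,0,0,0,0,1,-1],[0,0,0,0,0,1,-1],[0,0,0,0,0,0.6,-1],[0,0,0,0,0,0.4,-1],[0,0,0,0,0,0,-1]]]' 30
python3 -c "
from h import *
s=r.get_state();print(s['moment'],s['joints'].round(1),s['eef_rot'].round(2))"
python3 -m pendant '[[[0,0,0,0,0,0.3,-1],[0,0,0,0,0,0.3,-1],[0,0,0,0,0,0.3,-1],[0,0,0,0,0,0.3,-1],[0,0,0,0,0,0.3,-1],[0,0,0,0,0,0,-1],[0,0,0,0,0,0,-1],[0,0,0,0,0,0,-1]]]' 30
python3 -c "
from h import *
s=r.get_state();print(s['moment'],s['joints'].round(1),s['eef_rot'].round(2))"
```

```text
time_s: 9.8
tcp_pos: [0.4647, 0.3046, 0.1337]
eef_rot: [179.9, 0.1, -176.1]
contact_force: [-1.0, 4.6, 5.9]
gripper_width: 0.0139
gripper_force: 30.0
[ 1.44743965  0.23204823 -0.11112741] [  53.4   15.3  -23.3   -0.   -51.3 -139.5] [ 1.7991e+02  6.0000e-02 -1.7612e+02]
time_s: 10.6
tcp_pos: [0.4645, 0.3045, 0.1337]
eef_rot: [179.9, 0.0, 178.0]
contact_force: [-1.7, 3.6, 6.1]
gripper_width: 0.0141
gripper_force: 31.8
[1.39079245 0.62973568 0.83862625] [  53.4   15.3  -23.3   -0.   -51.3 -145.4] [1.7993e+02 4.0000e-02 1.7803e+02]
```

```bash
python3 -c "
from plan import *
s=r.get_state();p=s['tcp_pos']
q=R.from_euler('xyz',s['eef_rot'],degrees=True)
plan([((p[0],p[1],.18),q),((.54,.309,.185),down(-142)),((.6124,.3125,.175),down(-106.5)),((.6124,.3125,.132),down(-106.5))],[4,10,10,4],dec=2,grip=-.1)"
```

```text
[[[0,0,-0.58,0,0,0,-0.1],[0,0,-0.58,0,0,0,-0.1],[0,0,-0.58,0,0,0,-0.1],[0,0,-0.57,0,0,0,-0.1],[-0.38,0.04,-0.03,0,0,-1,-0.1],[-0.38,0.01,-0.02,0,0,-1,-0.1],[-0.38,-0.02,-0.03,0,0,-1,-0.1],[-0.37,-0.04,-0.02,0,0,-1,-0.1]]]
[[[-0.37,-0.07,-0.03,0,0,-1,-0.1],[-0.37,-0.1,-0.02,0,0,-1,-0.1],[-0.36,-0.12,-0.03,0,0,-1,-0.1],[-0.35,-0.14,-0.02,0,0.01,-1,-0.1],[-0.33,-0.17,-0.03,0,0,-1,-0.1],[-0.33,-0.2,-0.02,0.01,0.01,-0.99,-0.1],[-0.3,-0.21,0.05,0,0,-0.89,-0.1],[-0.28,-0.23,0.05,0,0,-0.89,-0.1]]]
[[[-0.27,-0.24,0.05,0,0,-0.89,-0.1],[-0.25,-0.26,0.05,0,0,-0.89,-0.1],[-0.23,-0.27,0.05,0,0,-0.89,-0.1],[-0.22,-0.29,0.05,0,0,-0.89,-0.1],[-0.2,-0.3,0.05,0,0,-0.88,-0.1],[-0.18,-0.31,0.05,0,0,-0.89,-0.1],[-0.16,-0.33,0.05,0,0,-0.88,-0.1],[-0.14,-0.33,0.05,0,0,-0.89,-0.1]]]
[[[0,0,0.54,0,0,0,-0.1],[0,0,0.54,0,0,0,-0.1],[0,0,0.53,0,0,0,-0.1],[0,0,0.54,0,0,0,-0.1]]]
max 1.0 end [0.6123 0.3125 0.132 ] [-180.    -0.  -106.5]
```

```bash

python3 -m pendant '[[[0,0,0,0,0,0,-0.1],[0,0,0,0,0,0,-0.1],[0,0,0,0,0,0,-0.1],[0,0,-0.2,0,0,0,-0.1],[0,0,-0.58,0,0,0,-0.1],[0,0,-0.58,0,0,0,-0.1],[0,0,-0.58,0,0,0,-0.1],[0,0,-0.57,0,0,0,-0.1]]]' 
python3 -m pendant '[[[-0.38,0.04,-0.03,0,0,-1,-0.1],[-0.38,0.01,-0.02,0,0,-1,-0.1],[-0.38,-0.02,-0.03,0,0,-1,-0.1],[-0.37,-0.04,-0.02,0,0,-1,-0.1],[-0.37,-0.07,-0.03,0,0,-1,-0.1],[-0.37,-0.1,-0.02,0,0,-1,-0.1],[-0.36,-0.12,-0.03,0,0,-1,-0.1],[-0.35,-0.14,-0.02,0,0,-1,-0.1]]]'
python3 -m pendant '[[[-0.33,-0.17,-0.03,0,0,-1,-0.1],[-0.33,-0.2,-0.02,0,0,-1,-0.1],[-0.3,-0.21,0.05,0,0,-0.89,-0.1],[-0.28,-0.23,0.05,0,0,-0.89,-0.1],[-0.27,-0.24,0.05,0,0,-0.89,-0.1],[-0.25,-0.26,0.05,0,0,-0.89,-0.1],[-0.23,-0.27,0.05,0,0,-0.89,-0.1],[-0.22,-0.29,0.05,0,0,-0.89,-0.1]]]' >/dev/null
python3 -m pendant '[[[-0.2,-0.3,0.05,0,0,-0.88,-0.1],[-0.18,-0.31,0.05,0,0,-0.89,-0.1],[-0.16,-0.33,0.05,0,0,-0.88,-0.1],[-0.14,-0.33,0.05,0,0,-0.89,-0.1],[0,0,0,0,0,0,-0.1],[0,0,0,0,0,0,-0.1],[0,0,0,0,0,0,-0.1],[0,0,0,0,0,0,-0.1]]]'
python3 - <<'E'
from plan import *
plan([((.6124,.3125,.132),down(-106.5))],[4],dec=2,grip=-.1)
E
```

```text
time_s: 11.4
tcp_pos: [0.4646, 0.3038, 0.185]
eef_rot: [179.9, 0.0, 177.9]
contact_force: [0.0, 0.4, -0.9]
gripper_width: 0.0396
gripper_force: 0.0
time_s: 12.2
tcp_pos: [0.5254, 0.3073, 0.1884]
eef_rot: [180.0, 0.0, -150.0]
contact_force: [-0.4, -0.1, -0.6]
gripper_width: 0.0395
gripper_force: 0.0
time_s: 13.8
tcp_pos: [0.612, 0.3114, 0.1787]
eef_rot: [-180.0, 0.0, -106.7]
contact_force: [0.7, -0.0, -0.2]
gripper_width: 0.0396
gripper_force: 0.0
[[[-0.01,0,0.58,0,0,-0.01,-0.1],[-0.02,0,0.59,0,0,-0.01,-0.1],[-0.01,0,0.58,0,0,-0.01,-0.1],[-0.02,0,0.59,0,0,-0.01,-0.1]]]
max 0.59 end [0.6124 0.3125 0.1319] [-180.     0.  -106.5]
```

```bash

python3 -m pendant '[[[-0.01,0,0.58,0,0,0,-0.1],[-0.02,0,0.58,0,0,0,-0.1],[-0.01,0,0.58,0,0,0,-0.1],[-0.02,0,0.58,0,0,0,-0.1],[0,0,0,0,0,0,-0.1],[0,0,0,0,0,0,-0.1],[0,0,0,0,0,0,-1],[0,0,0,0,0,0,-1]]]' 30
python3 -m pendant '[[[0,0,0,0,0,0,-1],[0,0,0,0,0,0,-1],[0,0,0,0,0,0,-1],[0,0,0,0,0,0,-1],[0,0,0,0,0,1,-1],[0,0,0,0,0,1,-1],[0,0,0,0,0,1,-1],[0,0,0,0,0,1,-1]]]' 30
```

```text
time_s: 14.6
tcp_pos: [0.613, 0.3127, 0.1326]
eef_rot: [-180.0, 0.1, -106.6]
contact_force: [-0.1, -0.7, -0.2]
gripper_width: 0.0285
gripper_force: 0.0
time_s: 15.4
tcp_pos: [0.6129, 0.3125, 0.1324]
eef_rot: [-180.0, 0.0, -122.8]
contact_force: [0.6, -0.4, 2.3]
gripper_width: 0.014
gripper_force: 30.0
```

Turn on to about 177-178 (overshoot ~6°): 60° more.

```bash

python3 -m pendant '[[[0,0,0,0,0,1,-1],[0,0,0,0,0,1,-1],[0,0,0,0,0,1,-1],[0,0,0,0,0,1,-1],[0,0,0,0,0,1,-1],[0,0,0,0,0,1,-1],[0,0,0,0,0,1,-1],[0,0,0,0,0,1,-1]]]' 30
python3 -m pendant '[[[0,0,0,0,0,1,-1],[0,0,0,0,0,1,-1],[0,0,0,0,0,1,-1],[0,0,0,0,0,1,-1],[0,0,0,0,0,0.8,-1],[0,0,0,0,0,0.6,-1],[0,0,0,0,0,0,-1],[0,0,0,0,0,0,-1]]]' 30
python3 -c "
from h import *
s=r.get_state();print(s['moment'],s['joints'].round(1),s['eef_rot'].round(2))"
python3 -m pendant '[[[0,0,0,0,0,0.3,-1],[0,0,0,0,0,0.3,-1],[0,0,0,0,0,0.3,-1],[0,0,0,0,0,0.3,-1],[0,0,0,0,0,0.3,-1],[0,0,0,0,0,0,-1],[0,0,0,0,0,0,-1],[0,0,0,0,0,0,-1]]]' 30
python3 -c "
from h import *
s=r.get_state();print(s['moment'],s['joints'].round(1),s['eef_rot'].round(2))"
```

```text
time_s: 16.2
tcp_pos: [0.6127, 0.3128, 0.1324]
eef_rot: [180.0, 0.0, -154.8]
contact_force: [0.4, 0.8, 1.7]
gripper_width: 0.0138
gripper_force: 30.0
time_s: 17.0
tcp_pos: [0.6127, 0.313, 0.1324]
eef_rot: [179.9, 0.0, -176.1]
contact_force: [-1.3, 2.4, 2.8]
gripper_width: 0.0139
gripper_force: 30.0
[ 0.86592943  0.44617545 -0.03191419] [  43.2   26.6   -5.8   -0.   -57.5 -129.4] [ 1.7995e+02  4.0000e-02 -1.7614e+02]
time_s: 17.8
tcp_pos: [0.6126, 0.3129, 0.1324]
eef_rot: [180.0, 0.0, 177.8]
contact_force: [-2.8, 3.2, 6.5]
gripper_width: 0.0146
gripper_force: 32.2
[1.31833696 1.1487705  0.88638513] [  43.3   26.6   -5.9    0.   -57.6 -135.4] [1.7998e+02 2.0000e-02 1.7782e+02]
```

```bash
python3 - <<'E'
from h import *
c=load('top');X=cloud(c)
a=cv2.resize(c['frame'][180:250,275:345],(600,600),interpolation=cv2.INTER_CUBIC)
g=(np.clip(a.astype(float)*3,0,255)).astype('u1'); cv2.imwrite('pics/scan.png',g)
p=X[(abs(X[...,1]-.0072)<.009)&(X[...,0]>.36)&(X[...,0]<.52)&(X[...,2]>.05)]
for x0 in np.arange(.362,.52,.006):
    q=p[abs(p[:,0]-x0)<.003]
    if len(q): print(round(x0,3),len(q),np.median(q[:,2]).round(4))
print([ray(c,309.4,208,.008).round(4)])
from plan import *
s=r.get_state();p=s['tcp_pos'];q=R.from_euler('xyz',s['eef_rot'],degrees=True)
plan([((p[0],p[1],.20),q),((.50,.16,.25),down(-180)),((.445,.007,.22),down(-180))],[6,10,10],dec=2,grip=0)
E
```

```text
0.368 9 0.1435
0.374 14 0.156
0.38 14 0.1617
0.386 21 0.1614
0.392 14 0.1601
0.398 23 0.1592
0.404 16 0.1566
0.41 20 0.1549
0.416 16 0.1521
0.422 14 0.1509
0.428 21 0.1485
0.434 14 0.1464
0.44 14 0.1453
0.446 21 0.144
0.452 14 0.1414
0.458 14 0.1392
0.464 21 0.1448
0.47 14 0.1461
0.476 20 0.1463
0.482 15 0.1458
0.488 14 0.1433
0.494 7 0.1363
0.5 14 0.086
0.506 18 0.0994
0.512 2 0.0974
[array([0.4749, 0.0021, 0.008 ])]
[[[0,0,-0.56,0,0,0,0],[0,0,-0.56,0,0,0,0],[0,0,-0.56,0,0,0,0],[0,0,-0.57,0,0,0,0],[0,0,-0.56,0,0,0,0],[0,0,-0.57,0,0,0,0],[0.53,-0.79,-0.25,0,0,-0.05,0],[0.54,-0.78,-0.25,0,0,-0.06,0]]]
[[[0.54,-0.78,-0.25,0,0,-0.05,0],[0.54,-0.78,-0.25,0,0,-0.06,0],[0.54,-0.78,-0.25,0,0,-0.05,0],[0.55,-0.77,-0.25,0,0,-0.06,0],[0.55,-0.77,-0.25,0,0,-0.05,0],[0.55,-0.77,-0.25,0,0,-0.06,0],[0.56,-0.77,-0.25,0,0,-0.05,0],[0.56,-0.77,-0.25,0.01,0.01,-0.06,0]]]
[[[0.28,-0.76,0.15,0,0,0,0],[0.27,-0.77,0.15,0,0,0,0],[0.28,-0.76,0.15,0,0,0,0],[0.27,-0.77,0.15,0,0,0,0],[0.28,-0.76,0.15,0,0,0,0],[0.27,-0.77,0.15,0,0,0,0],[0.28,-0.76,0.15,0,0,0,0],[0.27,-0.77,0.15,0,0,0,0]]]
[[[0.28,-0.76,0.15,0,0,0,0],[0.27,-0.77,0.15,0,0,0,0]]]
max 0.79 end [0.4451 0.007  0.22  ] [-180.   -0. -180.]
```

View pics/scan.png

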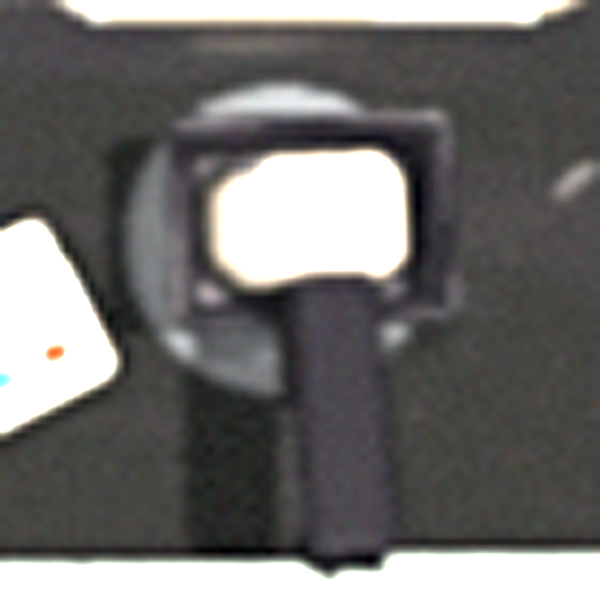

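```bash
python3 - <<'E'
from h import *
c=load('top');w=lambda u,v,z:ray(c,275+(u+.5)/8.571-.5,180+(v+.5)/8.571-.5,z).round(4)
print('foot',w(283,240,.006))
k=[w(*p,.092) for p in((172,122),(448,113),(462,308),(185,318))]
print('rim',k,np.mean(k,0))
print('head top front/back mid',w(310,152,.144),w(310,285,.144),'sides',w(212,215,.144),w(408,215,.144))
for a in((290,380,330,.146),(298,385,430,.155),(303,390,520,.161)): print('handle',w(a[0],a[2],a[3]),w(a[1],a[2],a[3]))
X=cloud(c)
p=X[(X[...,0]>.37)&(X[...,0]<.455)&(abs(X[...,1]-.007)<.03)&(X[...,2]>.125)]
k=np.polyfit(p[:,0]-.4,p[:,1],1);print('handle axis fit',k,np.degrees(np.arctan(k[0])))
E
```

```text
foot [0.4764 0.007  0.006 ]
rim [array([0.5082, 0.0497, 0.092 ]), array([ 0.5097, -0.0361,  0.092 ]), array([ 0.449 , -0.0387,  0.092 ]), array([0.4471, 0.047 , 0.092 ])] [0.4785   0.005475 0.092   ]
head top front/back mid [0.4936 0.0129 0.144 ] [0.4541 0.0139 0.144 ] sides [0.4753 0.0424 0.144 ] [ 0.4744 -0.0156  0.144 ]
handle [0.4408 0.0204 0.146 ] [ 0.4405 -0.0061  0.146 ]
handle [0.4113 0.0198 0.155 ] [ 0.411  -0.0056  0.155 ]
handle [0.3853 0.0196 0.161 ] [ 0.3849 -0.0055  0.161 ]
handle axis fit [0.02437491 0.00838387] 1.3963030909511394
```

```bash
python3 - <<'E'
from plan import *
s=r.get_state();p=s['tcp_pos'];q=R.from_euler('xyz',s['eef_rot'],degrees=True)
plan([((p[0],p[1],.20),q),((.4315,.0065,.20),down(-178.8))],[4,20],dec=2,grip=.36)
E
```

```text
[[[0,0,-0.84,0,0,0,0.36],[0,0,-0.85,0,0,0,0.36],[0,0,-0.84,0,0,0,0.36],[0,0,-0.85,0,0,0,0.36],[0.42,-0.78,0,0,0,-0.04,0.36],[0.43,-0.78,0,0,0,-0.04,0.36],[0.43,-0.78,0,0,0,-0.04,0.36],[0.43,-0.78,0,0,0,-0.04,0.36]]]
[[[0.43,-0.78,0,0,0,-0.04,0.36],[0.43,-0.78,0,0,0,-0.04,0.36],[0.44,-0.78,0,0,0,-0.04,0.36],[0.44,-0.77,0,0,0,-0.04,0.36],[0.44,-0.77,0,0,0,-0.04,0.36],[0.44,-0.77,0,0,0,-0.04,0.36],[0.44,-0.77,0,0,0,-0.04,0.36],[0.45,-0.77,0,0,0,-0.05,0.36]]]
[[[0.45,-0.77,0,0,0,-0.04,0.36],[0.45,-0.77,0,0,0,-0.05,0.36],[0.45,-0.76,0,0,0,-0.04,0.36],[0.46,-0.76,0,0,0,-0.05,0.36],[0.46,-0.76,0,0,0,-0.04,0.36],[0.46,-0.76,0,0,0,-0.05,0.36],[0.47,-0.76,0,0,0,-0.04,0.36],[0.46,-0.77,-0.01,0.01,0.01,-0.05,0.36]]]
max 0.85 end [0.4316 0.0064 0.2   ] [-180.    -0.  -178.8]
```

```bash

python3 -m pendant '[[[0,0,0,0,0,0,-0.2],[0,0,0,0,0,0,-0.1],[0,0,0,0,0,0,-0.1],[0,0,-0.68,0,0,0,-0.1],[0,0,-0.68,0,0,0,-0.1],[0,0,-0.68,0,0,0,-0.1],[0,0,-0.67,0,0,0,-0.1],[0,0,-0.67,0,0,0,0.36]]]'
python3 -m pendant '[[[0.42,-0.78,0,0,0,-0.04,0.36],[0.43,-0.78,0,0,0,-0.04,0.36],[0.43,-0.78,0,0,0,-0.04,0.36],[0.43,-0.78,0,0,0,-0.04,0.36],[0.43,-0.78,0,0,0,-0.04,0.36],[0.43,-0.78,0,0,0,-0.04,0.36],[0.44,-0.78,0,0,0,-0.04,0.36],[0.44,-0.77,0,0,0,-0.04,0.36]]]' >/dev/null
python3 -m pendant '[[[0.44,-0.77,0,0,0,-0.04,0.36],[0.44,-0.77,0,0,0,-0.04,0.36],[0.44,-0.77,0,0,0,-0.04,0.36],[0.45,-0.77,0,0,0,-0.05,0.36],[0.45,-0.77,0,0,0,-0.04,0.36],[0.45,-0.77,0,0,0,-0.05,0.36],[0.45,-0.76,0,0,0,-0.04,0.36],[0.46,-0.76,0,0,0,-0.05,0.36]]]'
python3 -m pendant '[[[0.46,-0.76,0,0,0,-0.04,0.36],[0.46,-0.76,0,0,0,-0.05,0.36],[0.47,-0.76,0,0,0,-0.04,0.36],[0.46,-0.77,0,0,0,-0.05,0.36],[0,0,0,0,0,0,0.36],[0,0,0,0,0,0,0.36],[0,0,0,0,0,0,0.36],[0,0,0,0,0,0,0.36]]]' 
python3 - <<'E'
from plan import *
for n in('scene','top'):
    c=vision.capture(n); np.savez('%s2.npz'%n,**c)
def rect(p):
    (c,s,a)=cv2.minAreaRect(np.float32(p*1000)); return np.round(c,1),np.round(s,1),round(a,1)
for n in('top2','scene2'):
    X=cloud(load(n))
    for b in((.42,.51,.26,.36),(.57,.66,.27,.37)):
        p=X[(X[...,0]>b[0])&(X[...,0]<b[1])&(X[...,1]>b[2])&(X[...,1]<b[3])&(X[...,2]>.118)&(X[...,2]<.15)]
        if len(p)>5: print(n,len(p),rect(p[:,:2]))
c=load('scene2');b=load('top2')
cv2.imwrite('pics/c2.png',np.hstack([cv2.resize(c['frame'][140:290,170:330],None,fx=2.5,fy=2.5),cv2.resize(b['frame'][120:270,170:330],None,fx=2.5,fy=2.5)]))
plan([((.4315,.0065,.134),down(-178.8))],[5],dec=2,grip=.36)
print(r.get_state()['joints'].round(1))
E
```

```text
time_s: 18.6
tcp_pos: [0.6128, 0.3126, 0.2014]
eef_rot: [180.0, 0.0, 177.8]
contact_force: [0.7, 0.1, 0.1]
gripper_width: 0.0429
gripper_force: 0.0
time_s: 20.2
tcp_pos: [0.4669, 0.0663, 0.1996]
eef_rot: [180.0, 0.0, -179.5]
contact_force: [-0.4, -0.5, 0.6]
gripper_width: 0.0593
gripper_force: 0.0
time_s: 21.0
tcp_pos: [0.4317, 0.0064, 0.1995]
eef_rot: [-180.0, -0.0, -178.8]
contact_force: [-1.2, 0.7, 0.4]
gripper_width: 0.0596
gripper_force: 0.0
top2 128 (array([465. , 305.1]), array([49.2, 14.5]), 2.7)
top2 127 (array([612.5, 313.4]), array([50.6, 14.6]), 3.9)
scene2 121 (array([463.2, 309.2]), array([53. , 16.9]), 1.9)
scene2 108 (array([612.1, 316.5]), array([54.2, 18.1]), 1.1)
[[[0,0,0.65,0,0,0,0.36],[0,0,0.66,0,0,0,0.36],[0,0,0.65,0,0,0,0.36],[0,0,0.66,0,0,0,0.36],[0.01,0.01,0.65,0,0,0,0.36]]]
max 0.66 end [0.4314 0.0065 0.134 ] [-180.    -0.  -178.8]
[  27.2   -0.6  -32.5    0.   -58.1 -116. ]
```

View pics/c2.png

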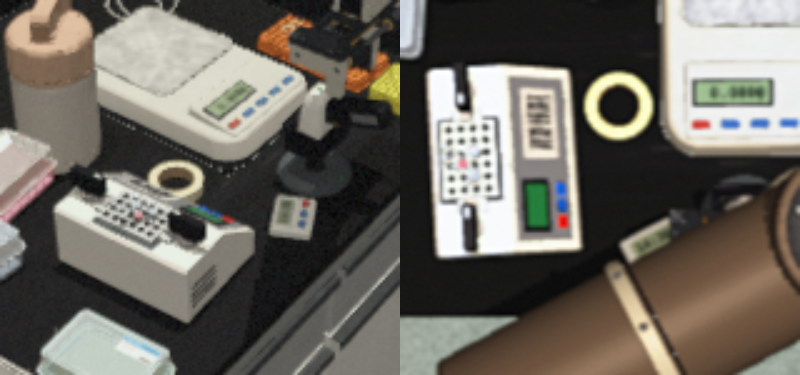

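Both wings now lie along the heater's width (right-hand view: (462,90) and (470,225)) at the stops, and the scanner is still in its holder. Next, grasp it.

```bash

python3 -m pendant '[[[0,0,0.65,0,0,0,0.36],[0,0,0.66,0,0,0,0.36],[0,0,0.65,0,0,0,0.36],[0,0,0.66,0,0,0,0.36],[0,0,0.65,0,0,0,0.36],[0,0,0,0,0,0,0.36],[0,0,0,0,0,0,0.36],[0,0,0,0,0,0,0]]]' 15
python3 -m pendant '[[[0,0,0,0,0,0,-0.2],[0,0,0,0,0,0,-0.3],[0,0,0,0,0,0,-0.4],[0,0,0,0,0,0,-0.5],[0,0,0,0,0,0,-0.6],[0,0,0,0,0,0,-1],[0,0,0,0,0,0,-1],[0,0,0,0,0,0,-1]]]' 15
python3 -c "
from h import *
s=r.get_state();print(s['tcp_pos'].round(4),s['eef_rot'].round(2),s['moment'],s['contact_force'])"
```

```text
time_s: 21.9
tcp_pos: [0.4319, 0.0063, 0.1348]
eef_rot: [180.0, 0.0, -178.8]
contact_force: [0.3, 0.2, -0.1]
gripper_width: 0.056
gripper_force: 0.0
time_s: 22.7
tcp_pos: [0.4315, 0.0061, 0.1343]
eef_rot: [180.0, 0.0, -178.8]
contact_force: [-0.6, 0.9, 3.5]
gripper_width: 0.0272
gripper_force: 14.9
[0.4315 0.0061 0.1343] [ 1.8000e+02  1.0000e-02 -1.7882e+02] [ 0.15420878  0.48102532 -0.01927642] [-0.55116738  0.86846801  3.48801182]
```

```bash
cat > scan.py <<'E'
from plan import *
a=np.radians(3.5);b=np.radians(35)
L=np.array([.581,.2355,.074])
xh=np.array([-np.sin(a),np.cos(a),0]);zl=np.cos(b)*np.array([0,0,1])-np.sin(b)*xh;xl=np.cos(b)*xh+np.sin(b)*np.array([0,0,1]);yl=np.cross(zl,xl)
Q=R.from_matrix(np.c_[-xl,yl,-zl]); off=np.array([-.046,0,.0723])
def tgt(d): return L+d*zl-Q.apply(off)
G=np.array([.4315,.0061,.1343])
E
python3 - <<'E'
from scan import *
P=G+[0,0,.085]
print(tgt(.08),Q.as_euler('xyz',degrees=True))
plan([(P,down(-178.8)),(tgt(.11),Q)],[8,32],dec=2,grip=-1)
E
```

```text
[0.58863331 0.11069653 0.17237234] [180.   35.  -86.5]
[[[0,0,-0.53,0,0,0,-1],[0,0,-0.53,0,0,0,-1],[0,0,-0.53,0,0,0,-1],[0,0,-0.53,0,0,0,-1],[0,0,-0.53,0,0,0,-1],[0,0,-0.53,0,0,0,-1],[0,0,-0.53,0,0,0,-1],[0,0,-0.54,0,0,0,-1]]]
[[[-0.25,0.13,0.04,-0.22,-0.21,-0.7,-1],[-0.26,0.12,0.04,-0.22,-0.21,-0.7,-1],[-0.26,0.11,0.05,-0.22,-0.21,-0.7,-1],[-0.26,0.09,0.05,-0.22,-0.21,-0.7,-1],[-0.27,0.08,0.06,-0.22,-0.21,-0.7,-1],[-0.27,0.06,0.06,-0.22,-0.21,-0.7,-1],[-0.27,0.05,0.07,-0.22,-0.21,-0.7,-1],[-0.27,0.04,0.07,-0.22,-0.21,-0.7,-1]]]
[[[-0.27,0.02,0.08,-0.22,-0.21,-0.7,-1],[-0.27,0.01,0.08,-0.22,-0.21,-0.7,-1],[-0.27,-0.01,0.08,-0.22,-0.21,-0.7,-1],[-0.27,-0.02,0.09,-0.22,-0.21,-0.69,-1],[-0.27,-0.04,0.09,-0.22,-0.21,-0.7,-1],[-0.26,-0.05,0.09,-0.22,-0.21,-0.7,-1],[-0.26,-0.07,0.1,-0.22,-0.21,-0.69,-1],[-0.25,-0.08,0.1,-0.22,-0.21,-0.7,-1]]]
[[[-0.25,-0.09,0.1,-0.22,-0.21,-0.69,-1],[-0.24,-0.11,0.1,-0.22,-0.21,-0.7,-1],[-0.24,-0.12,0.11,-0.22,-0.21,-0.69,-1],[-0.23,-0.13,0.11,-0.22,-0.21,-0.7,-1],[-0.22,-0.15,0.11,-0.22,-0.21,-0.69,-1],[-0.21,-0.16,0.11,-0.22,-0.21,-0.7,-1],[-0.2,-0.17,0.11,-0.22,-0.21,-0.69,-1],[-0.19,-0.18,0.11,-0.22,-0.21,-0.7,-1]]]
[[[-0.18,-0.19,0.11,-0.22,-0.21,-0.69,-1],[-0.17,-0.2,0.11,-0.22,-0.21,-0.7,-1],[-0.16,-0.21,0.11,-0.21,-0.21,-0.7,-1],[-0.14,-0.22,0.1,-0.22,-0.21,-0.69,-1],[-0.13,-0.23,0.1,-0.21,-0.21,-0.7,-1],[-0.12,-0.24,0.1,-0.22,-0.22,-0.69,-1],[-0.11,-0.24,0.1,-0.21,-0.21,-0.7,-1],[-0.09,-0.26,0.11,-0.22,-0.22,-0.69,-1]]]
max 0.7 end [0.5898 0.0935 0.1969] [180.   35.  -86.5]
```

```bash

python3 -m pendant '[[[0,0,0,0,0,0,-1],[0,0,-0.2,0,0,0,-1],[0,0,-0.4,0,0,0,-1],[0,0,-0.6,0,0,0,-1],[0,0,-0.7,0,0,0,-1],[0,0,-0.8,0,0,0,-1],[0,0,-0.8,0,0,0,-1],[0,0,-0.75,0,0,0,-1]]]' 40
python3 -c "
from h import *
s=r.get_state();print(s['tcp_pos'].round(4),s['eef_rot'].round(2),s['moment'],s['joints'])"
```

```text
time_s: 23.5
tcp_pos: [0.4312, 0.006, 0.2202]
eef_rot: [180.0, -0.0, -178.8]
contact_force: [0.3, -1.1, -2.3]
gripper_width: 0.0268
gripper_force: 39.8
[0.4312 0.006  0.2202] [ 179.99   -0.   -178.83] [ 0.00271653  0.01299753 -0.02805954] [ 2.71943819e+01 -1.87472075e+00 -3.07437028e+01 -1.06483396e-02
 -6.11302728e+01 -1.16019090e+02]
```

```bash

python3 -m pendant '[[[-0.25,0.13,0.04,-0.22,-0.21,-0.7,-1],[-0.26,0.12,0.04,-0.22,-0.21,-0.7,-1],[-0.26,0.11,0.05,-0.22,-0.21,-0.7,-1],[-0.26,0.09,0.05,-0.22,-0.21,-0.7,-1],[-0.27,0.08,0.06,-0.22,-0.21,-0.7,-1],[-0.27,0.06,0.06,-0.22,-0.21,-0.7,-1],[-0.27,0.05,0.07,-0.22,-0.21,-0.7,-1],[-0.27,0.04,0.07,-0.22,-0.21,-0.7,-1]]]' 40
python3 -m pendant '[[[-0.27,0.02,0.08,-0.22,-0.21,-0.7,-1],[-0.27,0.01,0.08,-0.22,-0.21,-0.7,-1],[-0.27,-0.01,0.08,-0.22,-0.21,-0.7,-1],[-0.27,-0.02,0.09,-0.22,-0.21,-0.69,-1],[-0.27,-0.04,0.09,-0.22,-0.21,-0.7,-1],[-0.26,-0.05,0.09,-0.22,-0.21,-0.7,-1],[-0.26,-0.07,0.1,-0.22,-0.21,-0.69,-1],[-0.25,-0.08,0.1,-0.22,-0.21,-0.7,-1]]]'
python3 -m pendant '[[[-0.25,-0.09,0.1,-0.22,-0.21,-0.69,-1],[-0.24,-0.11,0.1,-0.22,-0.21,-0.7,-1],[-0.24,-0.12,0.11,-0.22,-0.21,-0.69,-1],[-0.23,-0.13,0.11,-0.22,-0.21,-0.7,-1],[-0.22,-0.15,0.11,-0.22,-0.21,-0.69,-1],[-0.21,-0.16,0.11,-0.22,-0.21,-0.7,-1],[-0.2,-0.17,0.11,-0.22,-0.21,-0.69,-1],[-0.19,-0.18,0.11,-0.22,-0.21,-0.7,-1]]]'
python3 -m pendant '[[[-0.18,-0.19,0.11,-0.22,-0.21,-0.69,-1],[-0.17,-0.2,0.11,-0.22,-0.21,-0.7,-1],[-0.16,-0.21,0.11,-0.21,-0.21,-0.7,-1],[-0.14,-0.22,0.1,-0.22,-0.21,-0.69,-1],[-0.13,-0.23,0.1,-0.21,-0.21,-0.7,-1],[-0.12,-0.24,0.1,-0.22,-0.22,-0.69,-1],[-0.11,-0.24,0.1,-0.21,-0.21,-0.7,-1],[-0.09,-0.26,0.11,-0.22,-0.22,-0.69,-1]]]'
python3 -c "
from scan import *
plan([(tgt(.08),Q)],[6],dec=2,grip=-1)"
```

```text
time_s: 24.3
tcp_pos: [0.4707, 0.028, 0.2135]
eef_rot: [174.4, 7.9, -156.6]
contact_force: [-0.1, 0.4, -2.0]
gripper_width: 0.0265
gripper_force: 39.8
time_s: 25.1
tcp_pos: [0.5102, 0.0498, 0.2079]
eef_rot: [172.1, 17.3, -134.8]
contact_force: [0.2, -0.7, -1.0]
gripper_width: 0.0265
gripper_force: 39.8
time_s: 25.9
tcp_pos: [0.5499, 0.0717, 0.2023]
eef_rot: [173.7, 26.9, -111.8]
contact_force: [0.0, -0.2, -1.6]
gripper_width: 0.027
gripper_force: 39.8
time_s: 26.7
tcp_pos: [0.5898, 0.0933, 0.1968]
eef_rot: [180.0, 35.0, -86.4]
contact_force: [0.5, -1.1, -1.8]
gripper_width: 0.0271
gripper_force: 39.8
[[[0,0,0.25,0,0,0,-1],[0,0,0.25,0,0,0.01,-1],[0,0,0.25,0.01,0,0,-1],[0,0,0.25,0,0,0.01,-1],[-0.01,0,0.25,0.01,0,0,-1],[0,0,0.25,0,0.01,0.01,-1]]]
max 0.25 end [0.5887 0.1107 0.1724] [180.   35.  -86.5]
```

```bash

python3 -m pendant '[[[0,0,0.25,0,0,0,-1],[0,0,0.25,0,0,0,-1],[0,0,0.25,0,0,0,-1],[0,0,0.25,0,0,0,-1],[0,0,0.25,0,0,0,-1],[0,0,0.25,0,0,0,-1],[0,0,0,0,0,0,-1],[0,0,0,0,0,0,-1]]]'
python3 - <<'E'
from scan import *
for n in('scene','top'):
    c=vision.capture(n); np.savez('%s3.npz'%n,**c)
c=load('scene3');b=load('top3');s=r.get_state()
T=R.from_euler('xyz',s['eef_rot'],degrees=True);p=s['tcp_pos'];W=p+T.apply(off);print('W',W,'dist',(W-L)@zl,(W-L)@xl,(W-L)@yl)
def px(c,p):
    K=c['camera_matrix'];q=c['extrinsics'][:3,:3]@p+c['extrinsics'][:3,3];return K[0,2]+K[0,0]*q[0]/-q[2],K[1,2]-K[1,1]*q[1]/-q[2]
ims=[]
for c,(u0,v0) in((c,(190,150)),(b,(170,120))):
    im=cv2.resize(c['frame'][v0:v0+120,u0:u0+128],None,fx=3.125,fy=3.125,interpolation=cv2.INTER_CUBIC)
    f=lambda q:tuple(int(round((x-o)*3.125)) for x,o in zip(px(c,q),(u0,v0)))
    cv2.line(im,f(W),f(L),(0,0,255),1); cv2.circle(im,f(p),3,(0,255,0),1); cv2.line(im,f(W+.032*yl),f(W-.032*yl),(255,0,255),1); ims.append(im)
cv2.imwrite('pics/scanpose.png',np.hstack(ims))
E
```

```text
time_s: 27.5
tcp_pos: [0.5886, 0.1107, 0.172]
eef_rot: [180.0, 35.0, -86.5]
contact_force: [-0.0, 0.2, -2.7]
gripper_width: 0.0269
gripper_force: 39.8
W [0.58393054 0.18951434 0.13946305] dist 0.08005389493280875 -0.00019747437448400934 -0.00011772054312028657
```

View pics/scanpose.png

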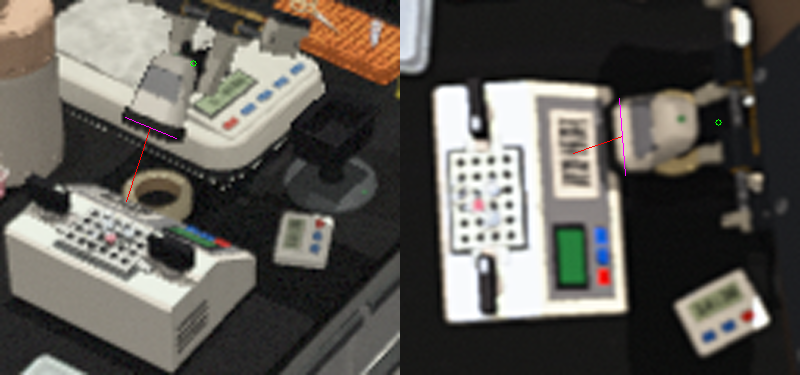

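```bash
python3 - <<'E'
from scan import *
M=np.c_[xl,yl,zl]
for n,bias in(('top3',(0,.001,.001)),('scene3',(-.0018,.005,-.0045))):
    c=load(n);X=cloud(c)-np.array(bias);Y=(X-L)@M
    print(n)
    for z in np.arange(.065,.185,.01):
        q=Y[(abs(Y[...,2]-z)<.005)&(abs(Y[...,1])<.05)&(Y[...,0]>-.045)&(Y[...,0]<.05)]
        if len(q)>4: print(round(z,3),len(q),'x',np.percentile(q[:,0],[2,98]).round(3),'y',np.percentile(q[:,1],[2,98]).round(4))
    f=c['frame'].astype(int)
    m=(f.min(-1)>150)&(abs(Y[...,2])<.01)&(abs(Y[...,0])<.03)&(abs(Y[...,1])<.045)
    q=Y[m];print('label',len(q),cv2.minAreaRect(np.float32(q[:,:2]*1000)),q[:,2].mean())
    q=Y[(abs(Y[...,2])<.01)&(abs(Y[...,0])<.03)&(abs(Y[...,1])<.045)];k=np.linalg.lstsq(np.c_[q[:,:2],np.ones(len(q))],q[:,2],rcond=None)[0];print('plane',k)
E
```

```text
top3
0.085 39 x [0.014 0.021] y [-0.0286  0.0296]
0.095 96 x [-0.01   0.021] y [-0.029   0.0324]
0.105 54 x [-0.006  0.019] y [-0.0241  0.0289]
0.115 50 x [-0.007  0.02 ] y [-0.0219  0.0279]
0.125 63 x [-0.006  0.02 ] y [-0.0225  0.0269]
0.135 78 x [-0.037  0.019] y [-0.027   0.0256]
0.145 99 x [-0.042  0.018] y [-0.0255  0.0293]
0.155 186 x [-0.039  0.016] y [-0.0252  0.0248]
0.165 180 x [-0.043  0.011] y [-0.0239  0.0212]
0.175 14 x [-0.04  -0.032] y [-0.0222 -0.0131]
label 270 ((-2.241241455078125, 2.0950546264648438), (50.655731201171875, 81.91416931152344), 2.424008846282959) -0.00012933352825656138
plane [ 0.01041145 -0.00550482 -0.00028825]
scene3
0.085 47 x [-0.006  0.026] y [-0.0242  0.0346]
0.095 68 x [-0.009  0.023] y [-0.028   0.0346]
0.105 61 x [-0.012  0.022] y [-0.0246  0.0301]
0.115 57 x [-0.007  0.022] y [-0.0209  0.0285]
0.125 55 x [-0.011  0.023] y [-0.0225  0.0278]
0.135 66 x [-0.042  0.023] y [-0.0193  0.0273]
0.145 67 x [-0.041  0.02 ] y [-0.0175  0.0297]
0.155 73 x [-0.041  0.019] y [-0.0165  0.0277]
0.165 67 x [-0.044  0.014] y [-0.0268  0.0314]
0.175 43 x [-0.044 -0.031] y [-0.0322  0.0337]
label 32 ((6.158884048461914, -3.901538848876953), (80.78799438476562, 45.69432067871094), 87.3828353881836) 0.0027617853740960134
plane [-0.01088961  0.00134542  0.00289836]
```

```bash

for i in 1 2; do python3 -m pendant '[[[0,0,0,0,0,0,-1],[0,0,0,0,0,0,-1],[0,0,0,0,0,0,-1],[0,0,0,0,0,0,-1],[0,0,0,0,0,0,-1],[0,0,0,0,0,0,-1],[0,0,0,0,0,0,-1],[0,0,0,0,0,0,-1]]]'; done
python3 - <<'E'
from scan import *
s=r.get_state(); q=R.from_euler('xyz',s['eef_rot'],degrees=True)
plan([(tgt(.12),q),(G+[0,0,.085],down(-178.8))],[8,32],dec=2,grip=-1)
E
```

```text
time_s: 28.4
tcp_pos: [0.5886, 0.1106, 0.1721]
eef_rot: [180.0, 35.0, -86.5]
contact_force: [-0.3, 0.6, -1.7]
gripper_width: 0.0268
gripper_force: 39.8
time_s: 29.2
tcp_pos: [0.5886, 0.1106, 0.1721]
eef_rot: [180.0, 35.0, -86.5]
contact_force: [0.5, 1.9, -1.1]
gripper_width: 0.0266
gripper_force: 39.8
[[[0,0,-0.25,0,0,0,-1],[0,0,-0.25,0,0,0,-1],[0,0,-0.25,0,0,0,-1],[0,0,-0.25,0,0,0,-1],[0,0,-0.25,0,0,0,-1],[0,0,-0.25,0,0,0,-1],[-0.01,0,-0.25,0,0,0,-1],[0,0,-0.26,0,0,0,-1]]]
[[[0.08,0.26,-0.08,0.22,0.21,0.7,-1],[0.09,0.25,-0.09,0.22,0.21,0.7,-1],[0.11,0.24,-0.09,0.22,0.21,0.7,-1],[0.12,0.24,-0.09,0.22,0.21,0.7,-1],[0.13,0.23,-0.09,0.22,0.21,0.7,-1],[0.14,0.22,-0.09,0.22,0.21,0.7,-1],[0.16,0.21,-0.09,0.22,0.21,0.7,-1],[0.17,0.2,-0.09,0.22,0.21,0.7,-1]]]
[[[0.18,0.19,-0.1,0.22,0.21,0.7,-1],[0.19,0.18,-0.1,0.22,0.21,0.69,-1],[0.2,0.17,-0.09,0.22,0.21,0.7,-1],[0.21,0.16,-0.09,0.22,0.21,0.69,-1],[0.22,0.15,-0.09,0.22,0.21,0.7,-1],[0.23,0.14,-0.09,0.22,0.21,0.69,-1],[0.23,0.12,-0.09,0.22,0.21,0.7,-1],[0.24,0.11,-0.09,0.22,0.21,0.69,-1]]]
[[[0.25,0.1,-0.09,0.22,0.21,0.7,-1],[0.25,0.08,-0.09,0.22,0.21,0.69,-1],[0.26,0.07,-0.08,0.22,0.21,0.7,-1],[0.26,0.06,-0.08,0.22,0.21,0.69,-1],[0.26,0.04,-0.08,0.22,0.21,0.7,-1],[0.27,0.03,-0.07,0.22,0.21,0.69,-1],[0.27,0.02,-0.07,0.22,0.21,0.7,-1],[0.27,0,-0.07,0.22,0.21,0.69,-1]]]
[[[0.27,-0.01,-0.06,0.22,0.21,0.7,-1],[0.27,-0.03,-0.06,0.22,0.21,0.69,-1],[0.27,-0.04,-0.05,0.22,0.21,0.7,-1],[0.27,-0.06,-0.05,0.22,0.21,0.69,-1],[0.27,-0.07,-0.05,0.22,0.21,0.7,-1],[0.26,-0.08,-0.04,0.22,0.21,0.69,-1],[0.26,-0.1,-0.03,0.23,0.22,0.7,-1],[0.26,-0.11,-0.03,0.22,0.21,0.69,-1]]]
max 0.7 end [0.4315 0.0061 0.2192] [ 180.     0.  -178.8]
```

```bash

python3 -m pendant '[[[0,0,-0.25,0,0,0,-1],[0,0,-0.25,0,0,0,-1],[0,0,-0.25,0,0,0,-1],[0,0,-0.25,0,0,0,-1],[0,0,-0.25,0,0,0,-1],[0,0,-0.25,0,0,0,-1],[-0.01,0,-0.25,0,0,0,-1],[0,0,-0.26,0,0,0,-1]]]' >/dev/null
python3 -m pendant '[[[0.08,0.26,-0.08,0.22,0.21,0.7,-1],[0.09,0.25,-0.09,0.22,0.21,0.7,-1],[0.11,0.24,-0.09,0.22,0.21,0.7,-1],[0.12,0.24,-0.09,0.22,0.21,0.7,-1],[0.13,0.23,-0.09,0.22,0.21,0.7,-1],[0.14,0.22,-0.09,0.22,0.21,0.7,-1],[0.16,0.21,-0.09,0.22,0.21,0.7,-1],[0.17,0.2,-0.09,0.22,0.21,0.7,-1]]]' >/dev/null
python3 -m pendant '[[[0.18,0.19,-0.1,0.22,0.21,0.7,-1],[0.19,0.18,-0.1,0.22,0.21,0.69,-1],[0.2,0.17,-0.09,0.22,0.21,0.7,-1],[0.21,0.16,-0.09,0.22,0.21,0.69,-1],[0.22,0.15,-0.09,0.22,0.21,0.7,-1],[0.23,0.14,-0.09,0.22,0.21,0.69,-1],[0.23,0.12,-0.09,0.22,0.21,0.7,-1],[0.24,0.11,-0.09,0.22,0.21,0.69,-1]]]'
python3 -m pendant '[[[0.25,0.1,-0.09,0.22,0.21,0.7,-1],[0.25,0.08,-0.09,0.22,0.21,0.69,-1],[0.26,0.07,-0.08,0.22,0.21,0.7,-1],[0.26,0.06,-0.08,0.22,0.21,0.69,-1],[0.26,0.04,-0.08,0.22,0.21,0.7,-1],[0.27,0.03,-0.07,0.22,0.21,0.69,-1],[0.27,0.02,-0.07,0.22,0.21,0.7,-1],[0.27,0,-0.07,0.22,0.21,0.69,-1]]]' >/dev/null
python3 -m pendant '[[[0.27,-0.01,-0.06,0.22,0.21,0.7,-1],[0.27,-0.03,-0.06,0.22,0.21,0.69,-1],[0.27,-0.04,-0.05,0.22,0.21,0.7,-1],[0.27,-0.06,-0.05,0.22,0.21,0.69,-1],[0.27,-0.07,-0.05,0.22,0.21,0.7,-1],[0.26,-0.08,-0.04,0.22,0.21,0.69,-1],[0.26,-0.1,-0.03,0.23,0.22,0.7,-1],[0.26,-0.11,-0.03,0.22,0.21,0.69,-1]]]'
python3 -m pendant '[[[0,0,0,0,0,0,-1],[0,0,0,0,0,0,-1],[0,0,0,0,0,0,-1],[0,0,0,0,0,0,-1],[0,0,0,0,0,0,-1],[0,0,0,0,0,0,-1],[0,0,0,0,0,0,-1],[0,0,0,0,0,0,-1]]]' >/dev/null
python3 - <<'E'
from scan import *
s=r.get_state();print(s['tcp_pos'].round(4),s['eef_rot'].round(2))
plan([(G+[0,0,.045],down(-178.8)),(G,down(-178.8))],[6,8],dec=2,grip=-1)
E
```

```text
time_s: 31.6
tcp_pos: [0.5104, 0.0467, 0.2121]
eef_rot: [172.1, 17.3, -135.2]
contact_force: [0.4, 0.0, -2.1]
gripper_width: 0.0268
gripper_force: 39.8
time_s: 33.2
tcp_pos: [0.4311, 0.006, 0.2195]
eef_rot: [-180.0, -0.0, -178.9]
contact_force: [0.7, -0.9, -1.8]
gripper_width: 0.0268
gripper_force: 39.8
[0.4315 0.0061 0.2192] [ 179.99    0.   -178.78]
[[[0,0,0.33,0,0,0,-1],[0,0,0.33,0,0,0,-1],[0,0,0.33,0,0,0,-1],[0,0,0.33,0,0,0,-1],[0,0,0.34,0,0,0,-1],[0,0,0.33,0,0,0,-1],[0,0,0.28,0,0,0,-1],[0,0,0.28,0,0,0,-1]]]
[[[0,0,0.28,0,0,0,-1],[0,0,0.28,0,0,0,-1],[0,0,0.28,0,0,0,-1],[0,0,0.28,0,0,0,-1],[0,0,0.29,0,0,0,-1],[0,0,0.28,0,0,0,-1]]]
max 0.34 end [0.4315 0.0061 0.1344] [ 180.     0.  -178.8]
```

Exactly back above the holder. Lowering to 3 mm short first, checking the force.

```bash

python3 -m pendant '[[[0,0,0.33,0,0,0,-1],[0,0,0.33,0,0,0,-1],[0,0,0.33,0,0,0,-1],[0,0,0.33,0,0,0,-1],[0,0,0.34,0,0,0,-1],[0,0,0.33,0,0,0,-1],[0,0,0.28,0,0,0,-1],[0,0,0.28,0,0,0,-1]]]'
python3 -m pendant '[[[0,0,0.28,0,0,0,-1],[0,0,0.28,0,0,0,-1],[0,0,0.28,0,0,0,-1],[0,0,0.28,0,0,0,-1],[0,0,0.2,0,0,0,-1],[0,0,0.1,0,0,0,-1],[0,0,0.1,0,0,0,-1],[0,0,0,0,0,0,-1]]]'
```

```text
time_s: 34.8
tcp_pos: [0.4316, 0.0061, 0.1677]
eef_rot: [180.0, 0.0, -178.8]
contact_force: [-0.7, -0.4, -1.7]
gripper_width: 0.0269
gripper_force: 39.8
time_s: 35.6
tcp_pos: [0.4315, 0.0061, 0.1377]
eef_rot: [180.0, -0.0, -178.8]
contact_force: [-0.9, 0.1, -2.0]
gripper_width: 0.0268
gripper_force: 39.8
```

```bash

python3 -m pendant '[[[0,0,0.05,0,0,0,-1],[0,0,0.05,0,0,0,-1],[0,0,0.04,0,0,0,-1],[0,0,0.03,0,0,0,-1],[0,0,0,0,0,0,-1],[0,0,0,0,0,0,-1],[0,0,0,0,0,0,-1],[0,0,0,0,0,0,-1]]]'
```

```text
time_s: 36.4
tcp_pos: [0.4316, 0.0061, 0.1344]
eef_rot: [180.0, 0.0, -178.8]
contact_force: [-0.9, -0.2, -1.6]
gripper_width: 0.0268
gripper_force: 39.8
```

```bash

python3 -m pendant '[[[0,0,0.02,0,0,0,-1],[0,0,0.02,0,0,0,-1],[0,0,0.02,0,0,0,-1],[0,0,0,0,0,0,-1],[0,0,0,0,0,0,-1],[0,0,0,0,0,0,-1],[0,0,0,0,0,0,-1],[0,0,0,0,0,0,-1]]]'
```

```text
time_s: 37.2
tcp_pos: [0.4315, 0.0061, 0.1343]
eef_rot: [180.0, 0.0, -178.8]
contact_force: [-7.2, 1.5, 14.0]
gripper_width: 0.0268
gripper_force: 39.8
```

Seated on the floor (14 N up). Release gently and rise.

```bash

python3 -m pendant '[[[0,0,-0.02,0,0,0,-1],[0,0,-0.02,0,0,0,-1],[0,0,0,0,0,0,-0.3],[0,0,0,0,0,0,-0.1],[0,0,0,0,0,0,0.2],[0,0,0,0,0,0,0.36],[0,0,0,0,0,0,0.36],[0,0,0,0,0,0,0.36]]]'
python3 -m pendant '[[[0,0,-0.2,0,0,0,0.36],[0,0,-0.4,0,0,0,0.36],[0,0,-0.6,0,0,0,0.36],[0,0,-0.8,0,0,0,0.36],[0,0,-1,0,0,0,0.36],[0,0,-1,0,0,0,0.36],[0,0,-1,0,0,0,0.36],[0,0,-1,0,0,0,0.36]]]'
python3 - <<'E'
from scan import *
for n in('scene','top'):
    c=vision.capture(n); np.savez('%s4.npz'%n,**c)
A=load('scene')['frame'];B=load('scene4')['frame']
cv2.imwrite('pics/end.png',np.hstack([cv2.resize(x[130:290,170:330],(400,400)) for x in(A,B)]))
for n in('scene','scene4'):
    X=cloud(load(n));f=load(n)['frame'].astype(int)
    b=lambda x0,x1,y0,y1,z0,z1:X[(X[...,0]>x0)&(X[...,0]<x1)&(X[...,1]>y0)&(X[...,1]<y1)&(X[...,2]>z0)&(X[...,2]<z1)]
    h=b(.44,.53,-.05,.06,.105,.165);a=b(.355,.44,-.05,.06,.105,.175);print(n,len(h),h.mean(0).round(4),h[:,2].max().round(4),len(a),a.mean(0).round(4),a[:,2].max().round(4))
E
```

```text
time_s: 38.0
tcp_pos: [0.4316, 0.0061, 0.134]
eef_rot: [180.0, 0.0, -178.8]
contact_force: [-0.4, 0.1, 0.1]
gripper_width: 0.0589
gripper_force: 0.0
time_s: 38.8
tcp_pos: [0.4315, 0.0061, 0.2557]
eef_rot: [180.0, 0.1, -178.8]
contact_force: [0.4, 1.4, -0.5]
gripper_width: 0.0594
gripper_force: 0.0
scene 205 [0.4649 0.0238 0.1291] 0.1459 249 [0.4008 0.0171 0.1418] 0.1635
scene4 207 [0.465  0.0228 0.1288] 0.1476 250 [0.4006 0.0167 0.142 ] 0.1617
```

View pics/end.png

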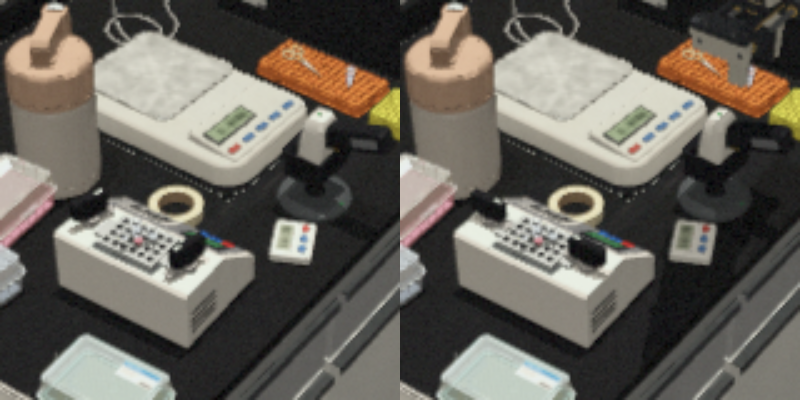

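The before/after views match: the scanner is home in the holder at (715,140), the latches are turned at (488,207) and (588,248), and the bystanders have not moved.

```bash
python3 -c "
from plant import r
print(r.close_job())"
```

```text
the job is handed in; nothing more can be done
None
```

The job is handed in at about 39 s: both latches are turned to their stops, the scanner was held about 8 cm from the label for roughly 2 s (by my measurements; the scanner gives no read signal), and it is back home in its holder with nothing else visibly moved.

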